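# Rock a sawn stone block into the analyser's sprung holder and shut the drawer

## Task

Load the longer of the two sawn stone blocks into the holder in the analyser's open drawer: put one end down first and push the sprung jaw back with it, then rock the other end down behind the fixed stop until the block lies flat, and let it go. Then slide the drawer gently and fully shut. The stone chips easily, so feel your way and do not force it, and leave the other things on the bench where they are.

Things in the scene. Friction and masses are not known exactly. Their poses are not given: they have to be found in the camera images.
- billet: the longer sawn stone block, grey, 75 x 40 x 30 mm (x, y, z), 0.2 to 0.3 kg, both ends alike; origin at the centre of its underside, x along its 75 mm, z up. It lies flat on the bench. Lying in the holder its top stands 20 mm above the holder's walls, so it can be held by that part across its 40 mm.
- bay (a point): nominal middle of the holder's flat floor, on the drawer, 30 mm above the table. x: into the analyser (the way the drawer shuts); y: along the holder towards its sprung jaw, roughly towards the robot; z up. The grey holder is clamped anywhere within 10 mm of here along y; where is not measured: find it by touch or sight. In x and z it is exact. Two side walls, 10 mm high, 41.6 mm apart, flared at the top.
- stop_end (a point): nominal top inner edge of the holder's fixed steel stop, 37.5 mm from the holder's middle along -y, 10 mm above its floor, 14 mm thick; upright face. It is off by as much as the holder is (up to 10 mm along y). Beyond it a black clamp screw, 11 mm high, 65 mm from the middle. Same axes as bay.
- jaw_end (a point): nominal top inner edge of the free brass jaw, 33 mm from the holder's middle along +y, 10 mm above the floor, upright face; off as the holder is. The free gap of 70.5 mm is shorter than the block. The jaw goes back 10 mm along +y: 4 N to start, 0.6 N more per mm; with the block in, it is 4.5 mm back. Behind it, 61 to 67 mm from the middle, a plate 15 mm high. Same axes as bay.
- drawer (a joint): how far the drawer is out, m: 0 shut, at most 0.215; starts 0.19 to 0.21 out. It slides with 2 to 3 N of friction and stays where left, so a sideways push can shift it. Its cream front panel, 14 mm thick, 250 mm wide, top 79 mm above the table, lies 95 to 109 mm from bay along -x of bay.
- slot (a point): middle of the upper edge of the drawer slot in the analyser's lower front, 74 mm above the table; axes as bay. A block lying flat (top at 60 mm) passes under it, one not seated may jam. The lower front is 100 mm high, 360 mm wide; the upper part, 300 mm high, stands 80 mm further back.
- pull (a point): middle of the drawer's pull: a level round steel bar 10 mm thick, 120 mm long across the drawer, 50 mm above the table, its middle line 40 mm in front of the panel; axes as bay. Push it along +x to shut the drawer.
- stub: the shorter sawn block, 50 x 40 x 30 mm, same stone; does not fit the holder; origin at the centre of its underside; leave alone
- slab: flat sawn stone offcut, 110 x 70 x 13 mm; origin at the centre of its underside; leave alone
- rubble: rough lump of stone, about 60 x 45 x 35 mm; origin at the centre of its underside; leave alone
- dish_a: shut petri dish, 92 mm across, 17 mm high; origin at the centre of its underside; leave alone
- dish_b: another shut petri dish, 92 mm across, 17 mm high; origin at the centre of its underside; leave alone
- dropper: small amber bottle, 38 mm across, 85 mm high; origin at the centre of its underside; leave alone
- brush: hand brush, 170 mm long, lying; origin at the centre of its underside; leave alone

How it is judged:
By the outcome, as a careful person would: the job done as asked, in the order asked, and still so for the second after the job is handed in, with the robot touching nothing.
It also fails if it takes over 61 s, if anything falls off the work surface, if the arm or the gripper's body presses on something with over 40 N, if the wrist force passes 120 N, or if a joint passes its speed limit or range.

## Robot

A 7-joint arm with a two-finger parallel gripper is mounted at the origin on the work surface. World frame = base frame: x ahead of the robot, y to its left, z up, the work surface at z = 0. Lengths are in m, angles in rad, forces in N, time in s.
With the tool pointing down it reaches from about 0.425 to 0.875 m from the base axis. Payload 4.7 kg.
Tool frame: the origin (TCP) lies at the very end of the fingers, on their centre line; the grasp point (between the pads) lies 19 mm behind it; z points along the fingers, y is the direction in which the jaws open and shut (so a half turn about z gives the same grasp; the last joint's range is limited). The gripper opens to 87 mm and grips with 3 to 60 N. Pads are 19 mm wide; open, the fingers measure 117 mm over their backs; the gripper's body (75 mm by 190 mm) begins 51 mm behind the grasp point.
Start: joints at [-1.225, 0.321, -0.07, 1.45, 0.023, 1.371, -0.057], TCP at [0.212, 0.615, 0.223] pointing down, gripper open.
Joint ranges: [-2.86, 2.86], [-0.3, 2.09], [-1.38, 1.24], [0.06, 2.45], [-1.56, 4.7], [0.09, 2.05], [-2.69, 2.69]. Speed limits (rad/s): [2.57, 2.57, 3.14, 3.14, 3.14, 3.14, 3.14].

## Interface

Orientations are given as a unit quaternion [x, y, z, w].
In Python, from station import bot gives the robot as it stands.
- The arm moves only by the tool play_rows, never from a script. Its argument "commands" is a list of rows, each a list of 3 entries, a list of its own where there are three numbers: the shift along the tool's x, y, z in mm, then the turn, a rotation vector about the tool's x, y, z in degrees, then the opening, from 0 (shut) to 1 (fully open). In form: [[[x, y, z], [rx, ry, rz], hand], ...]. A call has 1 to 10 rows; each row is the pose to reach, as a shift and turn from the pose commanded when the call began, along the tool's axes at that moment; what a row does not reach only later rows make up. A row lasts 1/12 s, in which the tool goes at most 41.7 mm and 7.16 degrees, less where a joint would pass 70% of its speed; a pose out of reach is approached as far as the arm can. A call with a gripper value outside its range is refused whole. The fingers move at their own pace and stop on an object; "grip_force" is the grip in N (left out, the last holds). Time passes only in rows, so rows that repeat a pose let the fingers close. It gives the time, the measured TCP pose, the force and the opening at its end, in the units of the state.
- bot.observe(): the state, without advancing time (a new reading comes with each control period).
- bot.get_image(name): name is "side" or "top"; returns (picture, depth): 480x640x3 uint8, red, green, blue; 480x640 float32, m along the optical axis (not along the pixel's ray), 0 where there is no reading.
- bot.camera_model(name): a dict with "camera_matrix" (3x3 intrinsics, pixels), "cam_to_world" (4x4, takes a point from camera to world coordinates). Camera axes: x right, y down, z forward; pixel columns grow to the right and rows downward; lengths in m; the calibration is good to about 2 mm. A picture is of the moment at which its call begins. camera_model takes no time and is no camera call.
- bot.job_done(): hands the job in, once; it reports no verdict.
The state is a dict: "t": time; "joints": joint angles; "qd": joint speeds; "joint_torque": joint torques, N m; "tcp_pos": TCP position; "eef_rot": TCP orientation; "ft_force": force on the tool from outside, world axes, zero at the start; "ft_torque": the same for the moment, N m; "grip_width": finger opening in m.
Only numpy, scipy, OpenCV 4.12 (cv2) and the standard library are available. Lean on these libraries where they do the work, as an engineer would, in place of code of your own. Each camera call takes 0.05 s, during which the arm holds its last target.

## Working session

There is one attempt and no reset: what is moved stays moved. The work goes in short steps, Python scripts to look and compute and a tool call to move; the robot and the scene stay as the last step left them, time stands still between calls to the robot, and variables do not carry over. Pictures are saved under pics/ and viewed, and the job is handed in when it is done.

Besides the shell and the picture viewer there is one more tool, called after "Call:" as name(argument=value, ...) on one line, values as JSON. play_rows: Moves the arm, as the interface text tells. Its arguments: {"type":"object","properties":{"commands":{"type":"array","items":{"type":"array"}},"grip_force":{"type":"number"}},"required":["commands"]}

```bash
ls; mkdir -p pics; python3 - <<'E'
from station import bot
import cv2,numpy as np
print(bot.observe())
for n in("side","top"):
    im,d=bot.get_image(n); cv2.imwrite(f"pics/{n}0.png",im[:,:,::-1]); np.save(f"pics/{n}0.npy",d)
    m=bot.camera_model(n); print(n,m)
E
```

```text
pics
{'t': 0.0, 'joints': array([-1.22491182,  0.32182323, -0.07008132,  1.45167649,  0.02262088,
        1.37079894, -0.05692325]), 'qd': array([ 1.11522608e-04, -7.39244155e-05, -1.55001525e-04,  2.31939370e-03,
       -8.93717790e-04,  8.59551476e-04, -1.11173789e-03]), 'joint_torque': array([ 7.17745752e-04, -4.91285920e+01, -4.03518844e-01, -3.12531281e+01,
       -6.38337526e-02,  4.36959090e-02,  1.94925674e-04]), 'tcp_pos': array([0.21160054, 0.61400569, 0.2214606 ]), 'eef_rot': array([ 1.65128240e-01,  9.86271638e-01, -9.54434713e-04, -9.88439647e-05]), 'ft_force': array([ 0.24185462,  0.48547947, -0.06117622]), 'ft_torque': array([0.03903257, 0.07555957, 0.02769497]), 'grip_width': 0.08695014259873293}
side {'camera_matrix': array([[515.3142992 ,   0.        , 309.77632725],
       [  0.        , 515.3142992 , 239.71496074],
       [  0.        ,   0.        ,   1.        ]]), 'cam_to_world': array([[ 0.99163207, -0.09053742,  0.09202621,  0.43073786],
       [-0.12806715, -0.77973471,  0.6128724 , -0.79005699],
       [ 0.01626815, -0.61952946, -0.78480481,  0.90218685],
       [ 0.        ,  0.        ,  0.        ,  1.        ]])}
top {'camera_matrix': array([[591.51580401,   0.        , 318.32488575],
       [  0.        , 591.51580401, 237.98202568],
       [  0.        ,   0.        ,   1.        ]]), 'cam_to_world': array([[-0.02838408, -0.99503764,  0.09536479,  0.38899581],
       [-0.99941565,  0.03006714,  0.01625809, -0.12070123],
       [-0.01904475, -0.09484759, -0.99530962,  1.58998206],
       [ 0.        ,  0.        ,  0.        ,  1.        ]])}
```

View pics/side0.png

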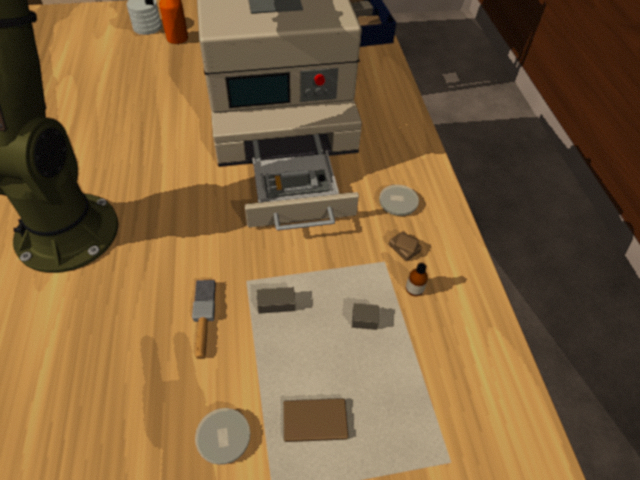

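View pics/top0.png

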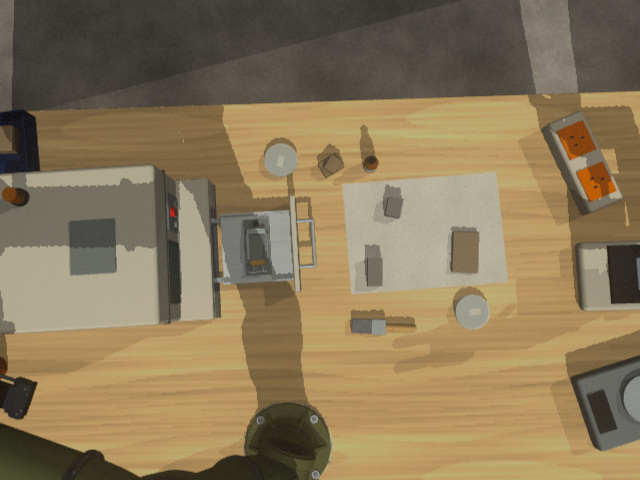

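The longer block is at top px (373,267) and the stub at (393,206). The drawer holder is at about (257,246), with the brass jaw towards the robot. Next I'll enlarge these.

```bash
cat > h.py <<'E'
from station import bot
import cv2,numpy as np
from scipy.spatial.transform import Rotation as R
def px(n,u,v,z):
    m=bot.camera_model(n);K=m["camera_matrix"];T=m["cam_to_world"]
    r=T[:3,:3]@np.linalg.inv(K)@np.array([u,v,1.]);o=T[:3,3]
    return o+r*(z-o[2])/r[2]
def proj(n,p):
    m=bot.camera_model(n);K=m["camera_matrix"];T=m["cam_to_world"]
    c=T[:3,:3].T@(np.array(p)-T[:3,3]);q=K@c;return q[:2]/q[2]
def crop(src,dst,u0,v0,w,h,s):
    im=cv2.imread(src)[v0:v0+h,u0:u0+w]
    cv2.imwrite(dst,cv2.resize(im,None,fx=s,fy=s,interpolation=cv2.INTER_CUBIC))
def cloud(n,d):
    m=bot.camera_model(n);K=m["camera_matrix"];T=m["cam_to_world"]
    v,u=np.mgrid[:480,:640]
    P=np.stack([(u-K[0,2])/K[0,0]*d,(v-K[1,2])/K[1,1]*d,d],-1)@T[:3,:3].T+T[:3,3]
    return P
E
python3 - <<'E'
from h import *
crop("pics/top0.png","pics/t_dr.png",205,185,125,120,6)
crop("pics/top0.png","pics/t_bl.png",340,170,100,130,4)
crop("pics/side0.png","pics/s_dr.png",235,130,130,110,6)
P=cloud("top",np.load("pics/top0.npy"))
for (v,u) in [(267,373),(206,393),(300,320),(246,257),(246,280),(250,295),(246,314),(215,200)]: print(v,u,P[v,u].round(4))
# billet top points
m=(abs(P[:,:,2]-0.03)<.008); m[:, :355]=0; m[:,395:]=0; m[:240]=0;m[295:]=0
q=P[m];print(len(q),q.mean(0)); print(cv2.minAreaRect(q[:,:2].astype('f4')*1000))
q=P[190:225,375:412];q=q[abs(q[...,2]-.03)<.008];print(cv2.minAreaRect(q[:,:2].astype('f4')*1000))
E
```

```text
267 373 [ 0.4575 -0.2371  0.0276]
206 393 [ 0.6177 -0.296   0.0303]
300 320 [ 0.3747 -0.0945 -0.0004]
246 257 [0.5223 0.0683 0.0274]
246 280 [0.5212 0.0079 0.0183]
250 295 [ 0.5042 -0.0357  0.0848]
246 314 [ 0.5158 -0.0837  0.0506]
215 200 [0.5992 0.2028 0.1039]
428 [ 0.44627413 -0.24157238  0.02837188]
((446.96044921875, -240.8713836669922), (39.96977996826172, 74.16432189941406), 87.7585678100586)
((618.4160766601562, -299.1178283691406), (40.198760986328125, 50.591983795166016), 77.0213851928711)
```

```bash
sleep 0
```

```text
(no output)
```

View pics/t_dr.png

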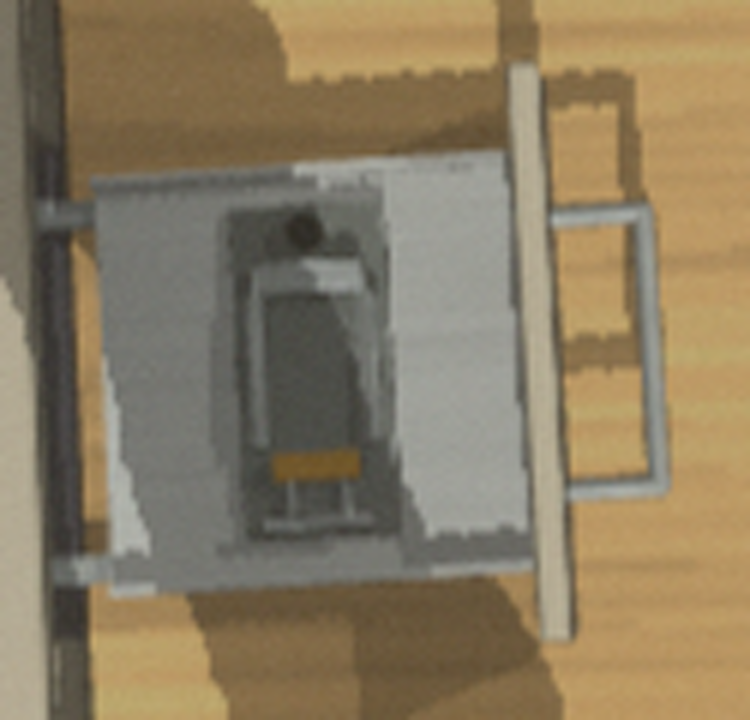

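View pics/t_bl.png

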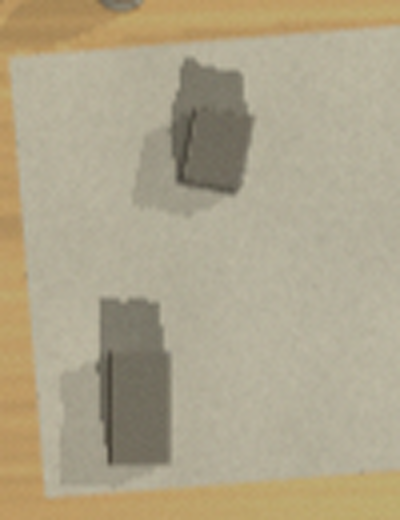

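View pics/s_dr.png

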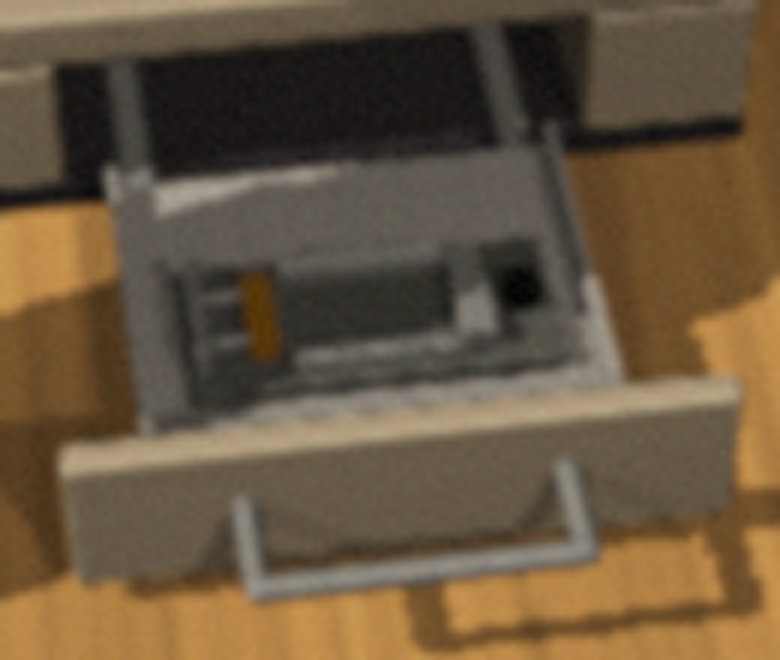

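```bash
python3 - <<'E'
from h import *
f=lambda a,b,z:px("top",205+(a-2.5)/6,185+(b-2.5)/6,z)
def show(n,p):print(n,p.round(4))
pan=[(511,65),(540,64),(543,640),(574,638)]
for q in pan: show("panel",f(*q,.079))
a=f(511,65,.079);b=f(543,640,.079);show("len",np.array([np.linalg.norm(b-a)]))
for q in [(640,210),(658,490)]: show("pull",f(*q,.055))
for q in [(268,292),(366,292)]: show("stop",f(*q,.04))
for q in [(272,452),(360,449),(275,480),(360,477)]: show("jaw",f(*q,.04))
for q in [(266,522),(370,520)]: show("plate",f(*q,.045))
show("screw",f(304,229,.041))
for q in [(25,5),(60,715),(22,100)]: show("slotfront",f(*q,.1))
d=np.load("pics/top0.npy");P=cloud("top",d)
for v in (190,250,310):
  print([ (u,P[v,u].round(3).tolist()) for u in (5,100,150,170,185,205,212)])
s=cloud("side",np.load("pics/side0.npy"))
g=lambda a,b,z:px("side",235+(a-2.5)/6,130+(b-2.5)/6,z)
for q in [(60,450),(740,380)]: show("s panel front top",g(*q,.079))
for q in [(245,275),(268,272),(284,355),(250,360)]: show("s jaw",g(*q,.04))
for q in [(445,250),(458,335),(495,330),(480,245)]: show("s stop",g(*q,.04))
show("screw",g(520,287,.041))
for q in [(250,592),(598,548)]: show("pull",g(*q,.05))
E
```

```text
panel [ 0.6466 -0.0253  0.079 ]
panel [ 0.6466 -0.0378  0.079 ]
panel [ 0.3993 -0.033   0.079 ]
panel [ 0.3998 -0.0462  0.079 ]
len [0.2473]
pull [ 0.5849 -0.0785  0.055 ]
pull [ 0.4627 -0.083   0.055 ]
stop [0.5556 0.0866 0.04  ]
stop [0.5543 0.0434 0.04  ]
jaw [0.485  0.0861 0.04  ]
jaw [0.4852 0.0474 0.04  ]
jaw [0.4727 0.085  0.04  ]
jaw [0.4729 0.0477 0.04  ]
plate [0.4543 0.0886 0.045 ]
plate [0.4538 0.0431 0.045 ]
screw [0.5829 0.0701 0.041 ]
slotfront [0.6754 0.1804 0.1   ]
slotfront [0.3737 0.1689 0.1   ]
slotfront [0.6345 0.1821 0.1   ]
[(5, [0.633, 0.572, 0.343]), (100, [0.635, 0.383, 0.299]), (150, [0.632, 0.273, 0.295]), (170, [0.655, 0.264, 0.161]), (185, [0.665, 0.241, 0.101]), (205, [0.664, 0.19, 0.099]), (212, [0.673, 0.182, 0.048])]
[(5, [0.507, 0.595, 0.296]), (100, [0.501, 0.383, 0.296]), (150, [0.497, 0.27, 0.302]), (170, [0.504, 0.254, 0.199]), (185, [0.511, 0.241, 0.105]), (205, [0.51, 0.193, 0.095]), (212, [0.512, 0.179, 0.073])]
[(5, [0.375, 0.591, 0.299]), (100, [0.369, 0.38, 0.302]), (150, [0.366, 0.272, 0.298]), (170, [0.363, 0.254, 0.202]), (185, [0.36, 0.244, 0.098]), (205, [0.359, 0.194, 0.099]), (212, [0.358, 0.176, 0.097])]
s panel front top [ 0.4006 -0.0358  0.079 ]
s panel front top [ 0.6491 -0.0295  0.079 ]
s jaw [0.476  0.0844 0.04  ]
s jaw [0.4851 0.0851 0.04  ]
s jaw [0.4871 0.0394 0.04  ]
s jaw [0.4739 0.0382 0.04  ]
s stop [0.556  0.0896 0.04  ]
s stop [0.5551 0.0425 0.04  ]
s stop [0.5697 0.0435 0.04  ]
s stop [0.5702 0.0908 0.04  ]
screw [0.5825 0.0647 0.041 ]
pull [ 0.4633 -0.0853  0.05  ]
pull [ 0.5901 -0.0791  0.05  ]
```

```bash
python3 - <<'E'
from h import *
crop("pics/side0.png","pics/s_bl.png",245,275,60,50,12)
f=lambda a,b,z:px("top",340+(a-1.5)/4,170+(b-1.5)/4,z)
c=[f(*q,.03) for q in [(110,351),(170,351),(170,465),(110,465)]]
for p in c: print(p.round(4))
print(np.mean(c,0))
E
cat >> h.py <<'E'
def go(pos,yaw_long,tilt=0):
    """target: tool down, tool y perpendicular to long axis; yaw_long = angle of long axis (deg); tilt deg about bay x-ish (tool y)"""
    o=bot.observe();
    return rel(o['tcp_pos'],o['eef_rot'],pos,rot(yaw_long,tilt))
def rot(yaw,tilt=0):
    # tool x = -long dir, y = left of long dir, z down ; tilt>0 : tool -> lower end (robot side, -long dir)down
    a=np.radians(yaw);L=np.array([np.cos(a),np.sin(a),0]);Y=np.array([-np.sin(a),np.cos(a),0])
    M=R.from_matrix(np.stack([-L,Y,[0,0,-1]],1))
    return R.from_rotvec(-Y*np.radians(tilt))*M   # -Y rotation: L end goes up
def rel(p,q,P,Rt):
    R0=R.from_quat(q);d=R0.inv().apply(np.array(P)-np.array(p))*1000
    return d.round(1),(R0.inv()*Rt).as_rotvec(degrees=True).round(2)
E
python3 - <<'E'
from h import *
print(go([.42,.2,.42],-2)); print(go([.447,-.241,.12],-2)); print(rot(2,15).as_matrix().round(2))
E
```

```text
[ 0.4832 -0.2224  0.03  ]
[ 0.4821 -0.2619  0.03  ]
[ 0.4072 -0.259   0.03  ]
[ 0.4083 -0.2197  0.03  ]
[ 0.4452079  -0.24075885  0.03      ]
(array([-331.9, -324. , -197.9]), array([-1.000e-01, -1.000e-02, -1.701e+01]))
(array([-501.1, -731.6,  102.9]), array([-1.000e-01, -1.000e-02, -1.701e+01]))
[[-0.97 -0.03  0.26]
 [-0.03  1.    0.01]
 [-0.26 -0.   -0.97]]
```

```bash
sleep 0
```

Call:
play_rows(commands=[[[0, 0, -100], [0, 0, 0], 1], [[-20, -20, -200], [0, 0, -3], 1], [[-100, -100, -200], [0, 0, -6], 1], [[-180, -180, -200], [0, 0, -9], 1], [[-260, -250, -200], [0, 0, -12], 1], [[-330, -320, -200], [0, 0, -17], 1], [[-330, -320, -200], [0, 0, -17], 1], [[-330, -320, -200], [0, 0, -17], 1], [[-330, -320, -200], [0, 0, -17], 1], [[-330, -320, -200], [0, 0, -17], 1]])

```text
t: 0.93
tcp_pos: [0.3576, 0.3247, 0.3972]
eef_rot: [0.018, 1.0, -0.0, -0.0]
ft_force: [1.2, 1.2, 0.9]
grip_width: 0.087
```

```bash
python3 - <<'E'
from h import *
o=bot.observe();print(o['t'],o['joints'].round(3),o['tcp_pos'],R.from_quat(o['eef_rot']).as_matrix().round(3),o['ft_force'])
print(go([.46,-.08,.32],-2)); print(go([.4455,-.241,.14],-2))
E
```

```text
0.9333 [-0.911 -0.065  0.111  1.539  0.007  1.668  0.737] [0.35758408 0.32473767 0.39724247] [[-0.999  0.035 -0.   ]
 [ 0.035  0.999  0.   ]
 [ 0.    -0.    -1.   ]] [1.1734728  1.20179499 0.92041019]
(array([-116.6, -400.9,   77.2]), array([-0.  , -0.01, -0.01]))
(array([-107.7, -562.3,  257.2]), array([-0.  , -0.01, -0.01]))
```

Call:
play_rows(commands=[[[-40, -40, 0], [0, 0, 0], 1], [[-70, -80, 0], [0, 0, 0], 1], [[-90, -120, 0], [0, 0, 0], 1], [[-110, -160, 0], [0, 0, 0], 1], [[-115, -200, 0], [0, 0, 0], 1], [[-115, -240, 0], [0, 0, 0], 1], [[-115, -280, 0], [0, 0, 0], 1], [[-115, -320, 0], [0, 0, 0], 1], [[-115, -360, 40], [0, 0, 0], 1], [[-115, -400, 80], [0, 0, 0], 1]])

```text
t: 1.77
tcp_pos: [0.4598, -0.0455, 0.3479]
eef_rot: [0.019, 1.0, 0.0, 0.002]
ft_force: [0.3, -0.4, -0.0]
grip_width: 0.0871
```

```bash
python3 - <<'E'
from h import *
o=bot.observe();print(o['t'],o['joints'].round(3),o['tcp_pos'],R.from_quat(o['eef_rot']).as_matrix().round(3),o['ft_force'])
print(go([.4455,-.241,.12],-2))
E
```

```text
1.7667 [-0.572 -0.162  0.54   1.698  0.082  1.579  1.496] [ 0.45977389 -0.04552562  0.34788736] [[-0.999  0.037  0.004]
 [ 0.037  0.999  0.001]
 [-0.004  0.001 -1.   ]] [ 0.29673468 -0.36777185 -0.00598269]
(array([   8. , -196.1,  227.7]), array([ 0.06,  0.25, -0.14]))
```

Call:
play_rows(commands=[[[3, -40, 20], [0, 0, 0], 1], [[5, -80, 50], [0, 0, 0], 1], [[8, -115, 80], [0, 0, 0], 1], [[8, -150, 110], [0, 0, 0], 1], [[8, -170, 140], [0, 0, 0], 1], [[8, -170, 170], [0, 0, 0], 1], [[8, -170, 200], [0, 0, 0], 1], [[8, -170, 200], [0, 0, 0], 1], [[8, -170, 200], [0, 0, 0], 1]])

```text
t: 2.52
tcp_pos: [0.444, -0.2117, 0.146]
eef_rot: [0.018, 1.0, 0.0, -0.002]
ft_force: [0.6, 0.1, 1.0]
grip_width: 0.0871
```

```bash
python3 - <<'E'
from h import *
o=bot.observe();print(o['t'],o['joints'].round(3),o['tcp_pos'],R.from_quat(o['eef_rot']).as_matrix().round(3),o['ft_force'])
print(go([.4455,-.241,.0125],-2))
im,d=bot.get_image("side"); cv2.imwrite("pics/side1.png",im[:,:,::-1]);crop("pics/side1.png","pics/side1c.png",200,150,200,180,4)
E
```

```text
2.5167 [-0.417  0.032  0.83   1.955 -0.024  1.168  1.958] [ 0.44401296 -0.21172324  0.14604682] [[-0.999  0.035 -0.004]
 [ 0.035  0.999  0.   ]
 [ 0.004  0.    -1.   ]] [0.56409325 0.0837154  0.95616341]
(array([ -3. , -29.2, 133.5]), array([ 0.01, -0.21, -0.03]))
```

View pics/side1c.png

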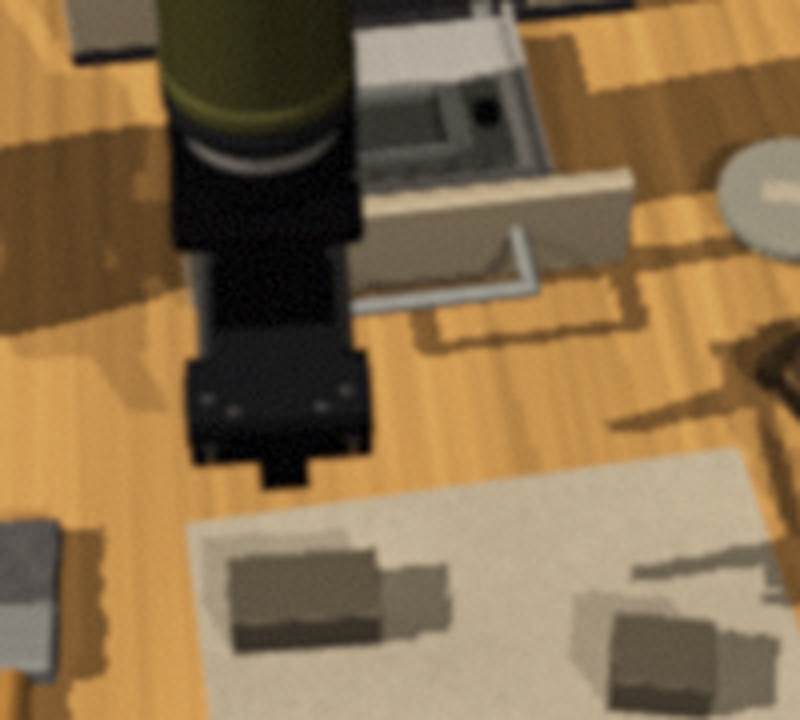

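Call:
play_rows(commands=[[[-3, -29, 40], [0, 0, 0], 1], [[-3, -29, 75], [0, 0, 0], 1], [[-3, -29, 100], [0, 0, 0], 1], [[-3, -29, 120], [0, 0, 0], 1], [[-3, -29, 133], [0, 0, 0], 1], [[-3, -29, 133], [0, 0, 0], 1], [[-3, -29, 133], [0, 0, 0], 1], [[-3, -29, 133], [0, 0, 0], 1]])

```text
t: 3.23
tcp_pos: [0.4492, -0.2416, 0.0159]
eef_rot: [0.017, 1.0, -0.0, 0.002]
ft_force: [-0.7, -0.1, -0.7]
grip_width: 0.0873
```

```bash
python3 - <<'E'
from h import *
o=bot.observe();print(o['t'],o['joints'].round(3),o['tcp_pos'],R.from_quat(o['eef_rot']).as_matrix().round(3),o['ft_force'])
print(go([.4455,-.241,.0125],-2))
E
```

```text
3.2333 [-0.285  0.303  0.819  2.037 -0.281  0.91   2.222] [ 0.44919215 -0.24155527  0.01587555] [[-0.999  0.034  0.004]
 [ 0.034  0.999 -0.001]
 [-0.004 -0.    -1.   ]] [-0.65222372 -0.080378   -0.69553025]
(array([3.7, 0.4, 3.4]), array([-0.02,  0.2 ,  0.04]))
```

Call:
play_rows(commands=[[[0, 0, 0], [0, 0, 0], 1], [[0, 0, 0], [0, 0, 0], 1], [[0, 0, 0], [0, 0, 0], 1]])

```text
t: 3.48
tcp_pos: [0.4481, -0.2413, 0.0149]
eef_rot: [0.017, 1.0, 0.0, 0.001]
ft_force: [-1.1, 0.1, 0.2]
grip_width: 0.0872
```

```bash
python3 - <<'E'
from h import *
o=bot.observe();print(o['t'],o['joints'].round(3),o['tcp_pos'])
print(go([.4455,-.241,.0125],-2))
E
```

```text
3.4833 [-0.285  0.304  0.819  2.039 -0.282  0.909  2.222] [ 0.44805401 -0.24126544  0.01485763]
(array([2.6, 0.2, 2.4]), array([0.01, 0.11, 0.01]))
```

Call:
play_rows(commands=[[[2.5, 0, 2], [0, 0.1, 0], 1], [[2.5, 0, 2], [0, 0.1, 0], 1], [[2.5, 0, 2], [0, 0.1, 0], 0.4], [[2.5, 0, 2], [0, 0.1, 0], 0.4], [[2.5, 0, 2], [0, 0.1, 0], 0.2], [[2.5, 0, 2], [0, 0.1, 0], 0.2], [[2.5, 0, 2], [0, 0.1, 0], 0.2], [[2.5, 0, 2], [0, 0.1, 0], 0.2], [[2.5, 0, 2], [0, 0.1, 0], 0.2]], grip_force=35)

```text
t: 4.23
tcp_pos: [0.4448, -0.2411, 0.0119]
eef_rot: [0.018, 1.0, 0.0, -0.001]
ft_force: [-0.5, 0.3, -0.0]
grip_width: 0.0482
```

```bash
python3 - <<'E'
from h import *
o=bot.observe();print(o['t'],o['joints'].round(3),o['tcp_pos'],o['ft_force'],o['grip_width'])
print(go([.4455,-.241,.0125],-2))
E
```

```text
4.2333 [-0.284  0.306  0.819  2.045 -0.282  0.905  2.224] [ 0.4447826  -0.2411322   0.01189969] [-0.46434243  0.32732381 -0.02793087] 0.04822339631462573
(array([-0.7,  0.2, -0.6]), array([ 0.  , -0.1 , -0.01]))
```

Call:
play_rows(commands=[[[0, 0, -1], [0, 0, 0], 0.2], [[0, 0, -1], [0, 0, 0], 0.2], [[0, 0, -1], [0, 0, 0], 0.2], [[0, 0, -1], [0, 0, 0], 0.2]])

```text
t: 4.57
tcp_pos: [0.4447, -0.2412, 0.013]
eef_rot: [0.018, 1.0, 0.0, -0.001]
ft_force: [-0.3, -0.7, 0.8]
grip_width: 0.0396
```

```bash
python3 - <<'E'
from h import *
o=bot.observe();print(o['t'],o['tcp_pos'],o['ft_force'],o['grip_width'])
print(go([.455,-.241,.2],-2))
print(R.from_quat(o['eef_rot']).as_matrix().round(4))
E
```

```text
4.5667 [ 0.44470095 -0.24118728  0.01296673] [-0.25647231 -0.72656457  0.76270878] 0.039620420625669305
(array([ -10. ,    0.6, -187.1]), array([ 0.  , -0.1 , -0.01]))
[[-9.994e-01  3.510e-02 -1.700e-03]
 [ 3.510e-02  9.994e-01  1.000e-04]
 [ 1.700e-03  1.000e-04 -1.000e+00]]
```

Call:
play_rows(commands=[[[0, 0, -5], [0, 0, 0], 0.2], [[0, 0, -20], [0, 0, 0], 0.2], [[0, 0, -50], [0, 0, 0], 0.2], [[0, 10, -85], [0, 0, 0], 0.2], [[-5, 35, -120], [0, 0, -1], 0.2], [[-15, 65, -140], [0, 0, -2], 0.2], [[-20, 95, -150], [0, 0, -3], 0.2], [[-30, 125, -150], [0, 0, -4], 0.2], [[-40, 150, -150], [0, 0, -4], 0.2], [[-40, 160, -150], [0, 0, -4], 0.2]])

```text
t: 5.4
tcp_pos: [0.4921, -0.0776, 0.1631]
eef_rot: [-0.02, 1.0, 0.001, -0.0]
ft_force: [-0.2, -0.3, -2.8]
grip_width: 0.0396
```

```bash
cat >> h.py <<'E'
M=np.array([.518,.0655,.03]); YB=2.0; E0=-.0008; H0=.013
def tj(sJ,zJ,th,lat=0.):
    """mm, deg -> TCP world pos, rot. sJ: +towards jaw; lat + into analyser"""
    a=np.radians(YB);t=np.radians(th)
    L=np.array([np.cos(a),np.sin(a),0]);Y=np.array([-np.sin(a),np.cos(a),0]);z=np.array([0,0,1.])
    J=M-L*sJ/1000+z*zJ/1000+Y*lat/1000
    Lp=np.cos(t)*L+np.sin(t)*z;U=np.cos(t)*z-np.sin(t)*L
    return J+(.0375+E0)*Lp+H0*U, rot(YB,th)
def inv():
    o=bot.observe();Q=R.from_quat(o['eef_rot']);m=Q.as_matrix()
    Lp=-m[:,0];U=-m[:,2];J=o['tcp_pos']-(.0375+E0)*Lp-H0*U
    a=np.radians(YB);L=np.array([np.cos(a),np.sin(a),0]);Y=np.array([-np.sin(a),np.cos(a),0])
    d=(J-M)*1000;f=o['ft_force']
    print("t",round(o['t'],2),"sJ %.1f lat %.1f zJ %.1f"%(-d@L,d@Y,d[2]),"tilt %.2f"%np.degrees(np.arcsin(Lp[2])),"yaw %.2f"%np.degrees(np.arctan2(Lp[1],Lp[0])),
     "F s %.1f lat %.1f z %.1f"%(-f@L,f@Y,f[2]),"T",o['ft_torque'].round(2),"w %.4f"%o['grip_width'],"q",o['joints'].round(2))
def to(*a,**k):
    o=bot.observe();P,Rt=tj(*a,**k);print("move",*rel(o['tcp_pos'],o['eef_rot'],P,Rt))
E
python3 - <<'E'
from h import *
inv();to(27,90,0);to(27,40,15)
E
```

```text
t 5.4 sJ 67.6 lat -142.3 zJ 120.1 tilt -0.01 yaw 2.32 F s 0.2 lat -0.3 z -2.8 T [ 0.08 -0.04  0.  ] w 0.0396 q [-0.61  0.03  0.73  1.92 -0.02  1.2   1.74]
move [-41.4 141.8  30.3] [ 0.11 -0.01  0.32]
move [-36.8 141.8  71.3] [  0.15 -15.01   0.31]
```

Call:
play_rows(commands=[[[-10, 35, 0], [0, 0, 0], 0.2], [[-20, 70, 0], [0, 0, 0], 0.2], [[-30, 105, 0], [0, -4, 0], 0.2], [[-36, 130, 0], [0, -8, 0], 0.2], [[-36, 142, 20], [0, -12, 0.3], 0.2], [[-36.5, 142, 40], [0, -15, 0.3], 0.2], [[-36.5, 142, 50], [0, -15, 0.3], 0.2], [[-36.5, 142, 50], [0, -15, 0.3], 0.2], [[-36.5, 142, 50], [0, -15, 0.3], 0.2]])

```text
t: 6.15
tcp_pos: [0.5223, 0.0594, 0.113]
eef_rot: [-0.014, 0.992, 0.002, 0.129]
ft_force: [0.6, -0.4, -3.0]
grip_width: 0.0394
```

```bash
python3 - <<'E'
from h import *
inv();to(27,10,15)
for n in("side","top"):
    im,d=bot.get_image(n); cv2.imwrite(f"pics/{n}2.png",im[:,:,::-1])
crop("pics/side2.png","pics/side2c.png",235,110,130,110,6)
crop("pics/top2.png","pics/top2c.png",205,185,125,120,6)
inv()
E
```

```text
t 6.15 sJ 28.0 lat -6.0 zJ 61.0 tilt 14.83 yaw 1.58 F s -0.6 lat -0.4 z -3.0 T [ 0.02  0.42 -0.01] w 0.0394 q [-0.77 -0.07  0.57  2.13  0.11  0.82  1.33]
move [12.2  6.3 49.5] [-0.1  -0.17 -0.4 ]
t 6.25 sJ 26.3 lat -5.8 zJ 62.3 tilt 15.01 yaw 1.56 F s -0.5 lat -0.3 z -2.2 T [0.02 0.42 0.02] w 0.0396 q [-0.77 -0.07  0.57  2.13  0.11  0.82  1.33]
```

View pics/side2c.png

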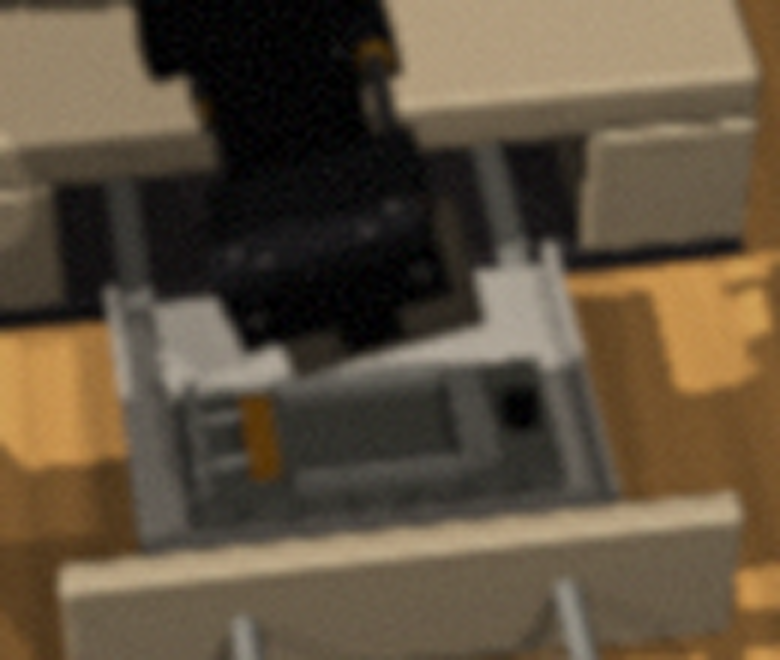

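View pics/top2c.png

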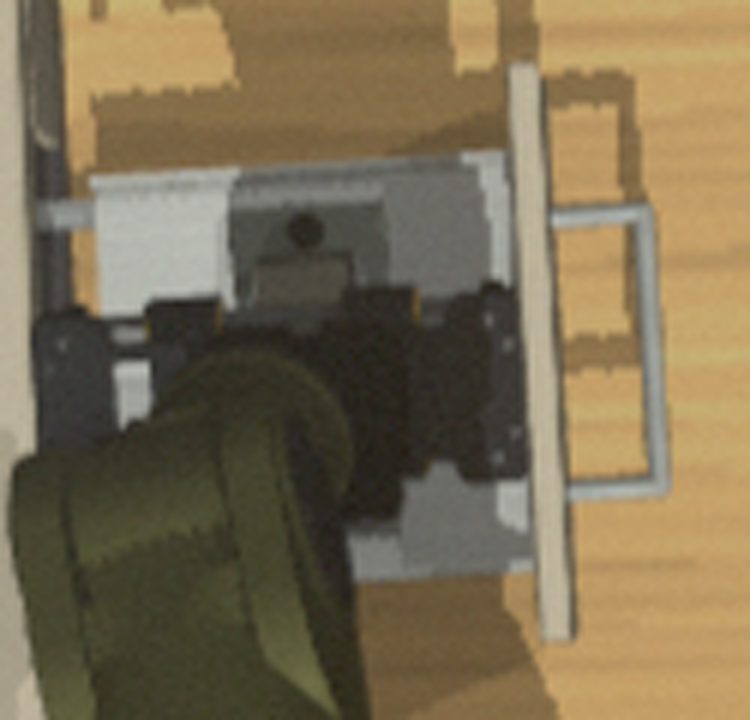

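```bash
cat >> h.py <<'E'
def pts():
    o=bot.observe();m=R.from_quat(o['eef_rot']).as_matrix();Lp=-m[:,0];U=-m[:,2];Y=m[:,1]
    J=o['tcp_pos']-(.0375+E0)*Lp-H0*U
    return J,Lp,U,Y
E
python3 - <<'E'
from h import *
J,L,U,Y=pts()
for s in(1,-1):
    for e in (0,.030):
        p=J+.075*L+e*U+s*.02*Y; q=proj("top",p); print("top",(q-[205,185])*6+2.5, p.round(3)); q=proj("side",p); print("side",(q-[235,110])*6+2.5)
to(27,10,15)
E
```

```text
top [258.36241582 254.59757059] [0.564 0.081 0.112]
side [471.12781201 246.86340955]
top [249.55197038 265.34054961] [0.556 0.081 0.141]
side [452.05862585 189.66668184]
top [353.28569225 249.11478529] [0.565 0.041 0.112]
side [488.37109564 319.67104353]
top [346.39418688 259.75050774] [0.557 0.041 0.141]
side [469.25013682 262.76407697]
move [14.3  6.  50.4] [-0.06  0.01 -0.42]
```

Call:
play_rows(commands=[[[5, 6, 10], [0, 0, -0.4], 0.2], [[10, 6, 25], [0, 0, -0.4], 0.2], [[12, 6, 38], [0, 0, -0.4], 0.2], [[13.5, 6, 46], [0, 0, -0.4], 0.2], [[14.3, 6, 50], [0, 0, -0.4], 0.2], [[14.3, 6, 50], [0, 0, -0.4], 0.2], [[14.3, 6, 50], [0, 0, -0.4], 0.2], [[14.3, 6, 50], [0, 0, -0.4], 0.2]])

```text
t: 6.92
tcp_pos: [0.5218, 0.0666, 0.0618]
eef_rot: [-0.018, 0.991, 0.002, 0.13]
ft_force: [0.3, 0.2, -2.6]
grip_width: 0.0398
```

```bash
sed -i 's/E0=-.0008/E0=-.0002/' h.py; python3 - <<'E'
from h import *
im,d=bot.get_image("side"); cv2.imwrite("pics/side3.png",im[:,:,::-1])
crop("pics/side3.png","pics/side3c.png",235,130,110,90,7)
inv(); to(26,4,15)
E
```

```text
t 6.97 sJ 28.9 lat 1.0 zJ 9.6 tilt 14.99 yaw 2.07 F s -0.7 lat 0.3 z -2.7 T [ 0.06  0.46 -0.06] w 0.0394 q [-0.78  0.01  0.58  2.18  0.06  0.69  1.37]
move [-1.3 -1.   6.1] [-0.   -0.01  0.07]
```

View pics/side3c.png

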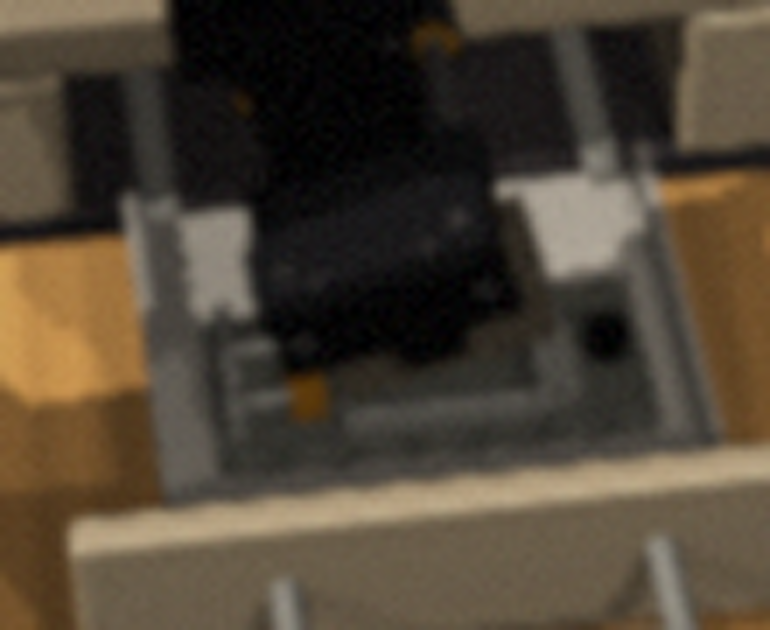

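Call:
play_rows(commands=[[[-0.5, -0.7, 2], [0, 0, 0], 0.2], [[-1, -0.7, 4], [0, 0, 0], 0.2], [[-1.3, -0.7, 6], [0, 0, 0], 0.2], [[-1.3, -0.7, 6], [0, 0, 0], 0.2], [[-1.3, -0.7, 6], [0, 0, 0], 0.2]])

```text
t: 7.38
tcp_pos: [0.5241, 0.0669, 0.0556]
eef_rot: [-0.018, 0.991, 0.002, 0.13]
ft_force: [0.5, 2.9, -1.0]
grip_width: 0.0392
```

```bash
python3 - <<'E'
from h import *
inv(); to(26,0,15)
E
```

```text
t 7.38 sJ 26.5 lat 1.1 zJ 3.4 tilt 14.95 yaw 2.11 F s -0.6 lat 2.8 z -1.0 T [0.61 0.45 0.06] w 0.0392 q [-0.77  0.03  0.58  2.18  0.04  0.68  1.38]
move [ 0.4 -1.1  3.4] [ 0.03 -0.05  0.1 ]
```

Call:
play_rows(commands=[[[0, 1, 0], [0, 0, 0], 0.2], [[0, 1.7, 0], [0, 0, 0], 0.2], [[0, 1.7, 0], [0, 0, 0], 0.2], [[0, 1.7, 0], [0, 0, 0], 0.2]])

```text
t: 7.72
tcp_pos: [0.5233, 0.0672, 0.055]
eef_rot: [-0.018, 0.991, 0.002, 0.129]
ft_force: [0.3, -0.5, -3.0]
grip_width: 0.0395
```

```bash
python3 - <<'E'
from h import *
inv(); to(26,0,15,1.5)
E
```

```text
t 7.72 sJ 27.4 lat 1.5 zJ 2.8 tilt 14.86 yaw 2.09 F s -0.3 lat -0.5 z -3.0 T [ 0.04  0.5  -0.08] w 0.0395 q [-0.78  0.03  0.58  2.18  0.04  0.68  1.38]
move [-0.5 -0.   3. ] [-0.07 -0.14  0.09]
```

Free again. I'll lower gently until it touches the floor.

Call:
play_rows(commands=[[[-0.2, 0.2, 0.8], [0, 0, 0], 0.2], [[-0.4, 0.2, 1.6], [0, 0, 0], 0.2], [[-0.5, 0.2, 2.4], [0, 0, 0], 0.2], [[-0.5, 0.2, 2.4], [0, 0, 0], 0.2], [[-0.5, 0.2, 2.4], [0, 0, 0], 0.2]])

```text
t: 8.13
tcp_pos: [0.5247, 0.0678, 0.053]
eef_rot: [-0.018, 0.991, 0.002, 0.13]
ft_force: [-0.3, -0.0, -2.4]
grip_width: 0.0397
```

```bash
python3 - <<'E'
from h import *
inv(); to(26,0,15,1.5)
E
```

```text
t 8.13 sJ 25.9 lat 2.0 zJ 0.9 tilt 14.89 yaw 2.09 F s 0.3 lat -0.0 z -2.4 T [-0.03  0.44 -0.01] w 0.0397 q [-0.77  0.04  0.58  2.18  0.03  0.67  1.38]
move [ 0.3 -0.5  0.8] [-0.04 -0.11  0.09]
```

Call:
play_rows(commands=[[[1, 0, -0.3], [0, 0, 0], 0.2], [[2, 0, -0.6], [0, 0, 0], 0.2], [[3, 0, -0.9], [0, 0, 0], 0.2], [[4, 0, -1], [0, 0, 0], 0.2], [[5, 0, -1.3], [0, 0, 0], 0.2], [[5, 0, -1.3], [0, 0, 0], 0.2], [[5, 0, -1.3], [0, 0, 0], 0.2]])

```text
t: 8.72
tcp_pos: [0.5196, 0.0677, 0.0532]
eef_rot: [-0.018, 0.991, 0.002, 0.13]
ft_force: [-0.4, -0.2, -2.4]
grip_width: 0.0397
```

```bash
python3 - <<'E'
from h import *
inv(); to(38,0.5,15,1.5)
E
```

```text
t 8.72 sJ 31.1 lat 2.1 zJ 1.0 tilt 14.91 yaw 2.09 F s 0.4 lat -0.2 z -2.4 T [-0.03  0.45 -0.05] w 0.0397 q [-0.78  0.03  0.58  2.19  0.05  0.67  1.37]
move [ 6.9 -0.7 -1.3] [-0.02 -0.09  0.09]
```

Call:
play_rows(commands=[[[1, 0, -0.3], [0, 0, 0], 0.2], [[2, 0, -0.5], [0, 0, 0], 0.2], [[3, 0, -0.8], [0, 0, 0], 0.2], [[3, 0, -0.8], [0, 0, 0], 0.2], [[3, 0, -0.8], [0, 0, 0], 0.2]])

```text
t: 9.13
tcp_pos: [0.5176, 0.0677, 0.0538]
eef_rot: [-0.018, 0.991, 0.002, 0.131]
ft_force: [5.2, 0.2, -3.8]
grip_width: 0.0397
```

```bash
python3 - <<'E'
from h import *
inv(); to(38,0.5,15,1.5)
E
```

```text
t 9.13 sJ 32.9 lat 2.1 zJ 1.6 tilt 15.04 yaw 2.09 F s -5.2 lat 0.0 z -3.8 T [-0.01 -0.49 -0.03] w 0.0397 q [-0.78  0.02  0.58  2.2   0.06  0.67  1.36]
move [ 5.2 -0.7 -0.3] [-0.01  0.04  0.09]
```

Call:
play_rows(commands=[[[1, 0, -0.1], [0, 0, 0], 0.2], [[2, -0.2, -0.2], [0, 0, 0], 0.2], [[3, -0.2, -0.3], [0, 0, 0], 0.2], [[4, -0.2, -0.4], [0, 0, 0], 0.2], [[5, -0.2, -0.5], [0, 0, 0], 0.2], [[6, -0.2, -0.6], [0, 0, 0], 0.2], [[6, -0.2, -0.6], [0, 0, 0], 0.2], [[6, -0.2, -0.6], [0, 0, 0], 0.2]])

```text
t: 9.8
tcp_pos: [0.513, 0.0675, 0.0538]
eef_rot: [-0.018, 0.991, 0.002, 0.132]
ft_force: [6.6, -0.2, -2.8]
grip_width: 0.0396
```

```bash
python3 - <<'E'
from h import *
inv(); to(39,0.5,15,1.5);to(39,0.5,7,1.5)
im,d=bot.get_image("side"); cv2.imwrite("pics/side4.png",im[:,:,::-1])
crop("pics/side4.png","pics/side4c.png",235,130,110,90,7)
E
```

```text
t 9.8 sJ 37.5 lat 2.1 zJ 1.4 tilt 15.20 yaw 2.09 F s -6.6 lat -0.4 z -2.8 T [-0.03 -1.14  0.  ] w 0.0396 q [-0.78  0.    0.57  2.21  0.07  0.67  1.35]
move [ 1.6 -0.7  0.7] [0.02 0.2  0.09]
move [ 0.2 -0.7  6. ] [0.01 8.2  0.09]
```

View pics/side4c.png

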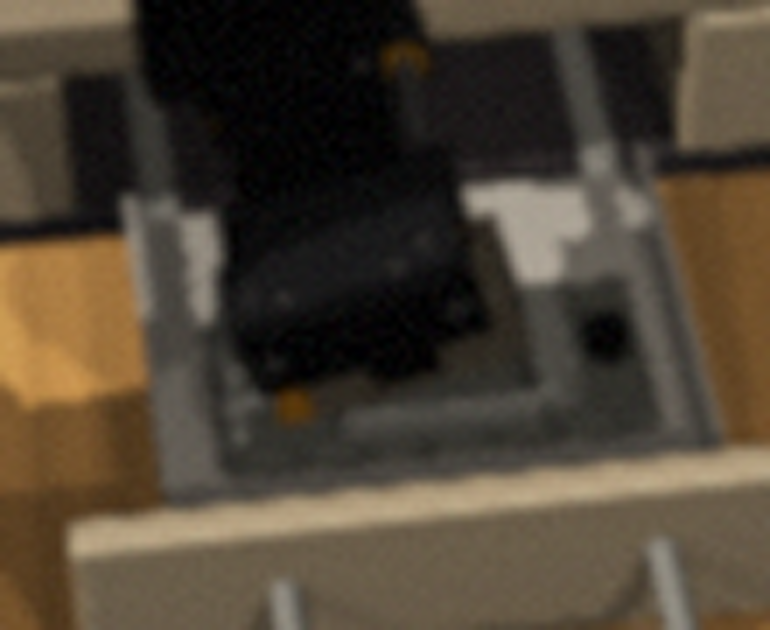

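Call:
play_rows(commands=[[[1, 0, 0.2], [0, 0, 0], 0.2], [[2.2, 0, 0.3], [0, 0, 0], 0.2], [[2.2, 0, 0.3], [0, 0, 0], 0.2], [[2.2, 0, 0.3], [0, 0, 0], 0.2]])

```text
t: 10.18
tcp_pos: [0.512, 0.0675, 0.0537]
eef_rot: [-0.018, 0.991, 0.003, 0.133]
ft_force: [7.3, -0.7, -0.0]
grip_width: 0.0397
```

```bash
python3 - <<'E'
from h import *
inv(); 
for t in (12,9,6): to(39.7,0.6,t,2.1)
E
```

```text
t 10.18 sJ 38.5 lat 2.2 zJ 1.3 tilt 15.32 yaw 2.08 F s -7.3 lat -1.0 z -0.0 T [-0.08 -1.42 -0.02] w 0.0397 q [-0.78  0.    0.57  2.21  0.07  0.66  1.35]
move [ 0.7 -0.1  2.6] [0.04 3.32 0.08]
move [ 0.2 -0.1  4.6] [0.03 6.32 0.08]
move [-0.2 -0.1  6.6] [0.03 9.32 0.08]
```

Call:
play_rows(commands=[[[0.3, 0, 0.6], [0, 1.1, 0], 0.2], [[0.5, 0, 1.3], [0, 2.2, 0], 0.2], [[0.6, 0, 1.9], [0, 3.3, 0], 0.2], [[0.5, 0, 2.5], [0, 4.3, 0], 0.2], [[0.4, 0, 3.2], [0, 5.3, 0], 0.2], [[0.3, 0, 3.8], [0, 6.3, 0], 0.2], [[0.3, 0, 3.8], [0, 6.3, 0], 0.2], [[0.3, 0, 3.8], [0, 6.3, 0], 0.2]])

```text
t: 10.85
tcp_pos: [0.5134, 0.0675, 0.05]
eef_rot: [-0.018, 0.997, 0.001, 0.079]
ft_force: [8.0, -0.8, 2.0]
grip_width: 0.0396
```

```bash
python3 - <<'E'
from h import *
inv(); 
for t in (6,4,2,0): to(39.7,1.3,t,2.1)
im,d=bot.get_image("side"); cv2.imwrite("pics/side5.png",im[:,:,::-1])
crop("pics/side5.png","pics/side5c.png",235,130,110,90,7)
E
```

```text
t 10.85 sJ 39.3 lat 2.2 zJ 1.3 tilt 9.07 yaw 2.07 F s -7.9 lat -1.1 z 2.0 T [-0.05 -1.54  0.02] w 0.0396 q [-0.76  0.09  0.59  2.12 -0.04  0.78  1.45]
move [-0.2 -0.1  1.9] [0.01 3.07 0.07]
move [-0.6 -0.1  3.2] [0.   5.07 0.07]
move [-0.9 -0.1  4.6] [0.   7.07 0.07]
move [-1.2 -0.1  5.9] [0.   9.07 0.07]
```

View pics/side5c.png

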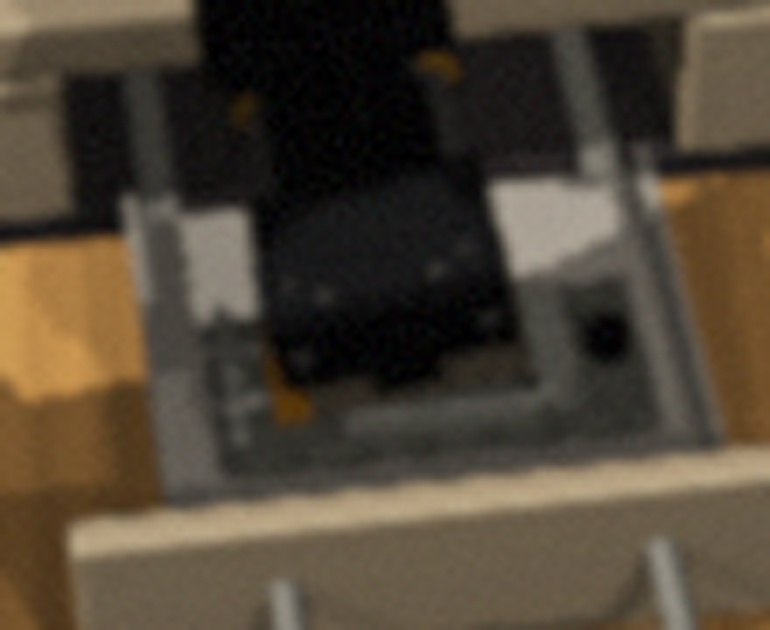

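Call:
play_rows(commands=[[[0, 0, 0.5], [0, 1, 0], 0.2], [[-0.1, 0, 1.1], [0, 2, 0], 0.2], [[-0.2, 0, 1.7], [0, 3, 0], 0.2], [[-0.4, 0, 2.3], [0, 4, 0], 0.2], [[-0.4, 0, 2.9], [0, 5, 0], 0.2], [[-0.4, 0, 2.9], [0, 5, 0], 0.2], [[-0.4, 0, 2.9], [0, 5, 0], 0.2]])

```text
t: 11.48
tcp_pos: [0.5143, 0.0676, 0.047]
eef_rot: [-0.018, 0.999, 0.001, 0.036]
ft_force: [8.2, -0.1, 2.5]
grip_width: 0.0398
```

```bash
python3 - <<'E'
from h import *
inv(); 
for t in (2,0,-2): to(39.5,1.3,t,2.1)
E
```

```text
t 11.48 sJ 39.9 lat 2.2 zJ 1.4 tilt 4.07 yaw 2.07 F s -8.2 lat -0.4 z 2.5 T [ 0.01 -1.55  0.03] w 0.0398 q [-0.73  0.17  0.58  2.05 -0.11  0.88  1.52]
move [-0.8 -0.1  1.5] [-0.01  2.07  0.07]
move [-1.2 -0.1  2.8] [-0.01  4.07  0.07]
move [-1.5 -0.1  4.1] [-0.01  6.07  0.07]
```

Call:
play_rows(commands=[[[-0.2, 0, 0.6], [0, 1, 0], 0.2], [[-0.4, 0, 1.2], [0, 2, 0], 0.2], [[-0.6, 0, 1.8], [0, 3, 0], 0.2], [[-0.8, 0, 2.4], [0, 4, 0], 0.2], [[-0.8, 0, 2.4], [0, 4, 0], 0.2], [[-0.8, 0, 2.4], [0, 4, 0], 0.2]])

```text
t: 11.98
tcp_pos: [0.5151, 0.0676, 0.0444]
eef_rot: [-0.018, 1.0, -0.0, 0.0]
ft_force: [6.5, -0.5, 2.4]
grip_width: 0.0393
```

```bash
python3 - <<'E'
from h import *
inv(); 
for t in (0,-2): to(39.5,1.3,t,2.1)
im,d=bot.get_image("side"); cv2.imwrite("pics/side6.png",im[:,:,::-1])
crop("pics/side6.png","pics/side6c.png",235,130,110,90,7)
E
```

```text
t 11.98 sJ 40.1 lat 2.1 zJ 1.4 tilt 0.06 yaw 2.08 F s -6.5 lat -0.7 z 2.4 T [ 0.01 -1.57  0.04] w 0.0393 q [-0.71  0.23  0.58  1.99 -0.15  0.96  1.56]
move [-0.6 -0.1  0.1] [-0.02  0.06  0.08]
move [-1.  -0.1  1.4] [-0.02  2.06  0.08]
```

View pics/side6c.png

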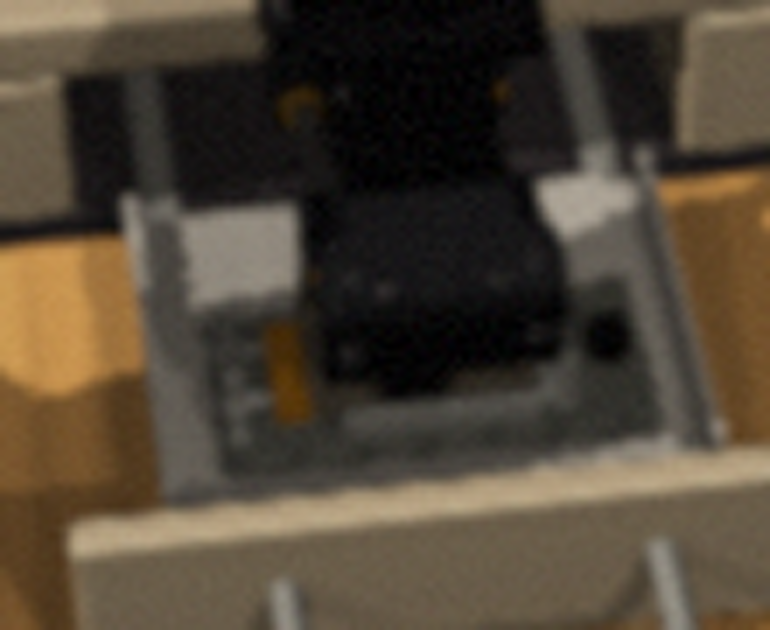

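Call:
play_rows(commands=[[[-0.3, 0, 0.4], [0, 0.7, 0], 0.2], [[-0.4, 0, 0.8], [0, 1.4, 0], 0.2], [[-0.6, 0, 1.1], [0, 2, 0], 0.2], [[-0.6, 0, 1.1], [0, 2, 0], 0.2]])

```text
t: 12.37
tcp_pos: [0.515, 0.0676, 0.0437]
eef_rot: [-0.018, 1.0, -0.0, -0.018]
ft_force: [2.6, -0.2, 8.9]
grip_width: 0.0395
```

```bash
python3 - <<'E'
from h import *
inv(); 
E
```

```text
t 12.37 sJ 40.7 lat 2.1 zJ 2.1 tilt -2.07 yaw 2.07 F s -2.5 lat -0.3 z 8.9 T [-0.06 -1.05  0.01] w 0.0395 q [-0.69  0.26  0.58  1.96 -0.17  1.01  1.58]
```

Call:
play_rows(commands=[[[-0.5, 0, -0.3], [0, -0.5, 0], 0.2], [[-1, 0, -0.6], [0, -0.8, 0], 0.2], [[-1.5, 0, -0.7], [0, -0.8, 0], 0.2], [[-2, 0, -0.7], [0, -0.8, 0], 0.2], [[-2, 0, -0.7], [0, -0.8, 0], 0.2]])

```text
t: 12.78
tcp_pos: [0.5162, 0.0677, 0.0437]
eef_rot: [-0.018, 1.0, -0.0, -0.011]
ft_force: [3.9, 0.4, 6.0]
grip_width: 0.0398
```

```bash
python3 - <<'E'
from h import *
inv(); 
E
```

```text
t 12.78 sJ 39.3 lat 2.2 zJ 1.5 tilt -1.30 yaw 2.08 F s -3.9 lat 0.3 z 6.0 T [ 0.03 -1.12 -0.02] w 0.0398 q [-0.7   0.26  0.58  1.97 -0.17  0.99  1.57]
```

Call:
play_rows(commands=[[[-0.5, 0, -0.1], [0, 0, 0], 0.2], [[-1, 0, -0.2], [0, 0, 0], 0.2], [[-1.5, 0, -0.3], [0, 0, 0], 0.2], [[-1.5, 0, -0.3], [0, 0, 0], 0.2]])

```text
t: 13.12
tcp_pos: [0.5162, 0.0676, 0.0437]
eef_rot: [-0.018, 1.0, -0.0, -0.013]
ft_force: [1.6, -0.2, 7.8]
grip_width: 0.0401
```

```bash
python3 - <<'E'
from h import *
inv(); 
E
```

```text
t 13.12 sJ 39.3 lat 2.2 zJ 1.6 tilt -1.49 yaw 2.08 F s -1.6 lat -0.3 z 7.8 T [-0.06 -0.43  0.02] w 0.0401 q [-0.69  0.26  0.58  1.96 -0.17  0.99  1.57]
```

Call:
play_rows(commands=[[[-0.3, 0, -0.6], [0, 0, 0], 0.2], [[-0.3, 0, -1], [0, 0, 0], 0.2], [[-0.3, 0, -1], [0, 0, 0], 0.55], [[-0.3, 0, -1], [0, 0, 0], 0.7], [[-0.3, 0, -1], [0, 0, 0], 0.8], [[-0.3, 0, -1], [0, 0, 0], 0.8], [[-0.3, 0, -1], [0, 0, 0], 0.8], [[-0.3, 0, -1], [0, 0, 0], 0.8]])

```text
t: 13.78
tcp_pos: [0.5149, 0.0674, 0.0429]
eef_rot: [-0.018, 1.0, -0.001, -0.014]
ft_force: [0.1, 0.7, 0.8]
grip_width: 0.0672
```

```bash
python3 - <<'E'
from h import *
inv(); 
E
```

```text
t 13.78 sJ 40.7 lat 1.9 zJ 1.0 tilt -1.65 yaw 2.08 F s -0.1 lat 0.7 z 0.8 T [ 0.04 -0.03 -0.03] w 0.0672 q [-0.69  0.26  0.58  1.96 -0.17  0.99  1.57]
```

Released. Next I'll lift up and away to look at the block.

Call:
play_rows(commands=[[[0, 0, -15], [0, 0, 0], 0.8], [[0, 0, -40], [0, 0, 0], 0.8], [[0, -10, -75], [0, 0, 0], 0.8], [[0, -50, -110], [0, 0, 0], 0.8], [[0, -90, -120], [0, 0, 0], 0.8], [[0, -130, -120], [0, 0, 0], 0.8], [[0, -170, -120], [0, 0, 0], 0.8], [[0, -210, -120], [0, 0, 0], 0.8], [[0, -240, -120], [0, 0, 0], 0.8], [[0, -240, -120], [0, 0, 0], 0.8]])

```text
t: 14.62
tcp_pos: [0.5257, -0.1818, 0.1641]
eef_rot: [-0.012, 1.0, -0.003, -0.014]
ft_force: [-1.5, -0.8, 0.8]
grip_width: 0.07
```

```bash
python3 - <<'E'
from h import *
for n in("side","top"):
    im,d=bot.get_image(n); cv2.imwrite(f"pics/{n}7.png",im[:,:,::-1])
    P=cloud(n,d); np.save(f"pics/{n}7.npy",d)
    m=(abs(P[...,2]-.06)<.012)&(abs(P[...,0]-.518)<.06)&(abs(P[...,1]-.066)<.035)
    q=P[m];print(n,len(q))
    m2=q[(abs(q[:,0]-.517)<.03)&(abs(q[:,1]-.067)<.016)]
    A=np.c_[m2[:,0]-.517,m2[:,1]-.067,np.ones(len(m2))];print(np.linalg.lstsq(A,m2[:,2],rcond=None)[0],len(m2))
crop("pics/side7.png","pics/side7c.png",235,130,110,90,7)
crop("pics/top7.png","pics/top7c.png",205,185,125,120,6)
inv()
E
```

```text
side 158
[-0.0443639   0.00962875  0.05938121] 65
top 455
[-0.02417018  0.03436607  0.05870596] 282
t 14.72 sJ 37.2 lat -239.6 zJ 121.3 tilt -1.63 yaw 1.84 F s 0.3 lat 0.4 z 0.0 T [ 0.1  -0.02 -0.  ] w 0.0694 q [-0.42  0.22  0.78  1.77 -0.15  1.25  2.  ]
```

View pics/side7c.png

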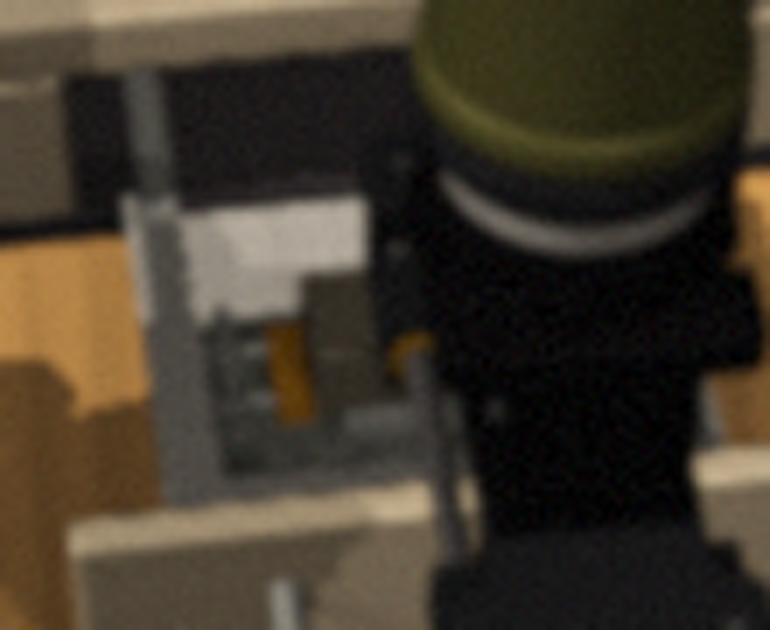

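View pics/top7c.png

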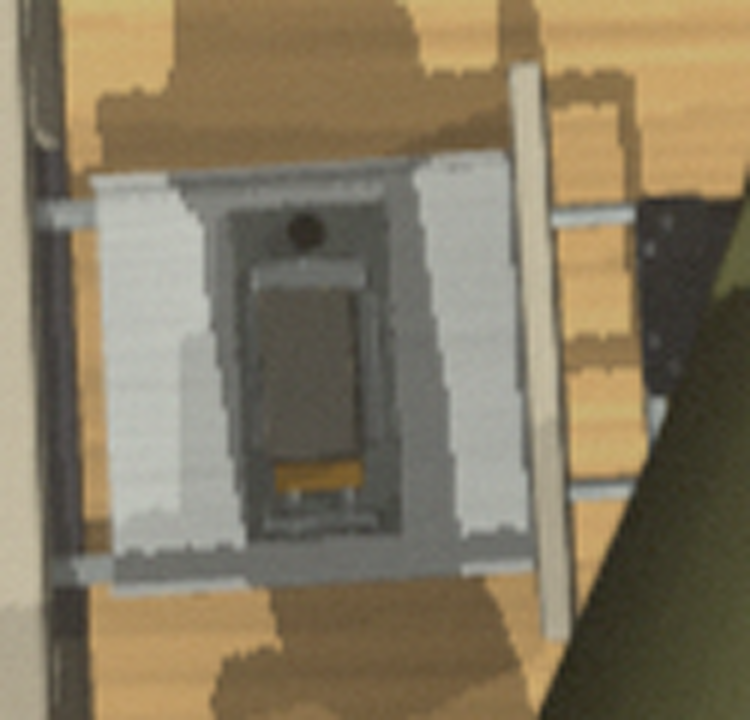

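```bash
python3 - <<'E'
from h import *
def fit(P,c,hx,hy,z,tol=.012):
    m=(abs(P[...,2]-z)<tol)&(abs(P[...,0]-c[0])<hx)&(abs(P[...,1]-c[1])<hy)
    q=P[m];A=np.c_[q[:,0]-c[0],q[:,1]-c[1],np.ones(len(q))]
    s,r,_,_=np.linalg.lstsq(A,q[:,2],rcond=None);sd=np.sqrt(r[0]/len(q))if len(r) else 0
    cov=sd*np.sqrt(np.diag(np.linalg.inv(A.T@A)))
    print(s.round(4),"+-",cov.round(4),len(q),"sd",round(float(sd),4))
for n in("top","side"):
    P0=cloud(n,np.load(f"pics/{n}0.npy"));P7=cloud(n,np.load(f"pics/{n}7.npy"))
    print(n);fit(P0,(.4455,-.241),.03,.016,.03);fit(P0,(.618,-.299),.018,.014,.03);fit(P7,(.517,.067),.03,.016,.06);fit(P0,(.37,-.3),.05,.03,.0)
E
```

```text
top
[ 0.0004 -0.0308  0.0283] +- [0.012  0.0222 0.0002] 274 sd 0.0034
[0.046  0.0173 0.0279] +- [0.0282 0.0345 0.0003] 145 sd 0.0035
[-0.0242  0.0344  0.0587] +- [0.011  0.0206 0.0002] 282 sd 0.0032
[ 0.0117 -0.0132 -0.0017] +- [0.0043 0.0071 0.0001] 843 sd 0.0036
side
[0.0014 0.0111 0.0294] +- [0.0048 0.0089 0.0001] 420 sd 0.0017
[ 0.004  -0.013   0.0296] +- [0.0105 0.013  0.0001] 227 sd 0.0016
[-0.0444  0.0096  0.0594] +- [0.0439 0.0238 0.001 ] 65 sd 0.0017
[ 0.0096 -0.0016 -0.0005] +- [0.0015 0.0024 0.    ] 1407 sd 0.0016
```

Call:
play_rows(commands=[[[30, -10, 0], [0, 0, 0], 0.8], [[60, -20, 0], [0, 0, 0], 0.8], [[90, -40, 0], [0, 0, 0], 0.8], [[115, -60, 0], [0, 1.6, 0], 0.5], [[115, -60, 0], [0, 1.6, 0], 0.2], [[115, -60, 0], [0, 1.6, 0], 0]])

```text
t: 15.22
tcp_pos: [0.4147, -0.2355, 0.1667]
eef_rot: [-0.018, 0.999, -0.0, -0.027]
ft_force: [0.5, 0.3, -0.2]
grip_width: 0.0569
```

```bash
python3 - <<'E'
from h import *
def fit(P,c,hx,hy,z,tol=.012):
    m=(abs(P[...,2]-z)<tol)&(abs(P[...,0]-c[0])<hx)&(abs(P[...,1]-c[1])<hy)
    q=P[m];A=np.c_[q[:,0]-c[0],q[:,1]-c[1],np.ones(len(q))]
    s,r,_,_=np.linalg.lstsq(A,q[:,2],rcond=None);sd=np.sqrt(r[0]/len(q))if len(r) else 0
    cov=sd*np.sqrt(np.diag(np.linalg.inv(A.T@A)))
    print(s.round(4),"+-",cov.round(4),len(q),"sd",round(float(sd),4))
for n,k in(("side",4),("top",2)):
    D=[]
    for i in range(k):
        im,d=bot.get_image(n);D.append(d)
    cv2.imwrite(f"pics/{n}8.png",im[:,:,::-1])
    for d in D: fit(cloud(n,d),(.517,.067),.03,.016,.06)
crop("pics/side8.png","pics/side8c.png",235,130,110,90,7)
o=bot.observe();print(o['t'],o['tcp_pos'],o['joints'].round(2),o['grip_width'])
E
```

```text
[-0.0341  0.0183  0.0603] +- [0.0065 0.0121 0.0001] 255 sd 0.0018
[-0.0274  0.0004  0.06  ] +- [0.0063 0.0115 0.0001] 255 sd 0.0017
[-0.0459  0.0453  0.0601] +- [0.0081 0.0149 0.0001] 258 sd 0.0022
[-0.0264 -0.0168  0.0601] +- [0.0061 0.0115 0.0001] 246 sd 0.0017
[-0.0328  0.0023  0.0587] +- [0.0115 0.0214 0.0002] 281 sd 0.0033
[-0.0388  0.0346  0.059 ] +- [0.0119 0.022  0.0002] 289 sd 0.0035
15.5167 [ 0.41554254 -0.23530217  0.16644789] [-0.39  0.01  0.84  1.93  0.02  1.26  2.06] 0.033472682562326536
```

View pics/side8c.png

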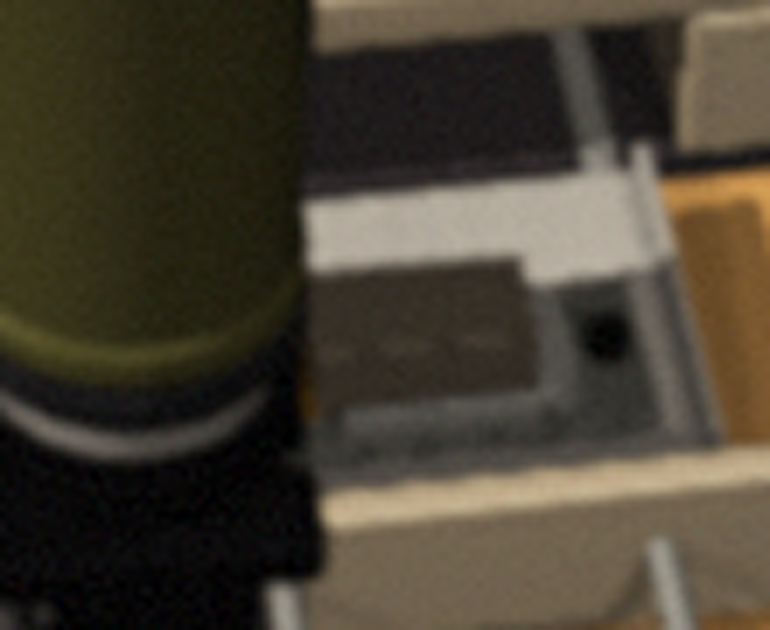

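```bash
python3 - <<'E'
from h import *
print(go([.491,.067,.14],2)); print(go([.491,.067,.066],2))
E
```

```text
(array([-88.4, 299.2,  21.1]), array([-0.08, -3.22,  0.21]))
(array([-92.6, 299.3,  95. ]), array([-0.08, -3.22,  0.21]))
```

Call:
play_rows(commands=[[[-15, 40, 0], [0, 0, 0], 0], [[-30, 80, 0], [0, -1, 0], 0], [[-50, 120, 0], [0, -2, 0], 0], [[-70, 160, 0], [0, -3, 0], 0], [[-80, 200, 0], [0, -3.2, 0.2], 0], [[-88, 235, 5], [0, -3.2, 0.2], 0], [[-88, 270, 10], [0, -3.2, 0.2], 0], [[-88, 290, 20], [0, -3.2, 0.2], 0], [[-88, 299, 20], [0, -3.2, 0.2], 0], [[-88, 299, 20], [0, -3.2, 0.2], 0]])

```text
t: 16.35
tcp_pos: [0.49, 0.0679, 0.1408]
eef_rot: [-0.019, 1.0, -0.001, -0.001]
ft_force: [-0.1, -0.1, 0.9]
grip_width: 0.0005
```

```bash
python3 - <<'E'
from h import *
o=bot.observe();print(o['t'],o['tcp_pos'],o['joints'].round(2),o['grip_width'],o['ft_force'])
print(go([.491,.067,.068],2))
E
```

```text
16.35 [0.48998593 0.06793827 0.14079761] [-0.71  0.04  0.53  1.95 -0.02  1.16  1.44] 0.00047285657258738795 [-0.12408723 -0.08247914  0.89464402]
(array([-1.1, -0.8, 72.8]), array([-0.1 , -0.09,  0.16]))
```

Call:
play_rows(commands=[[[-1, -1, 25], [0, 0, 0], 0], [[-1, -1, 45], [0, 0, 0], 0], [[-1, -1, 58], [0, 0, 0], 0], [[-1, -1, 67], [0, 0, 0], 0], [[-1, -1, 72], [0, 0, 0], 0], [[-1, -1, 72], [0, 0, 0], 0], [[-1, -1, 72], [0, 0, 0], 0]])

```text
t: 16.93
tcp_pos: [0.4923, 0.0638, 0.0701]
eef_rot: [-0.016, 1.0, -0.001, 0.001]
ft_force: [-0.3, -0.3, 0.8]
grip_width: 0.0007
```

```bash
python3 - <<'E'
from h import *
o=bot.observe();print(o['t'],o['tcp_pos'],o['ft_force'],o['ft_torque'])
E
```

```text
16.9333 [0.49228208 0.06377753 0.0701067 ] [-0.28502524 -0.32829225  0.76954568] [0.02101575 0.02057112 0.02492027]
```

Now I'll press down in small steps.

Call:
play_rows(commands=[[[0, 2, 2], [0, 0, 0], 0], [[0, 2, 4], [0, 0, 0], 0], [[0, 2, 6], [0, 0, 0], 0], [[0, 2, 7], [0, 0, 0], 0], [[0, 2, 7], [0, 0, 0], 0], [[0, 2, 7], [0, 0, 0], 0]])

```text
t: 17.43
tcp_pos: [0.4916, 0.0665, 0.0625]
eef_rot: [-0.016, 1.0, -0.001, 0.0]
ft_force: [-0.1, -0.1, -0.4]
grip_width: 0.0004
```

```bash
python3 - <<'E'
from h import *
o=bot.observe();print(o['t'],o['tcp_pos'],o['ft_force'],o['ft_torque'])
E
```

```text
17.4333 [0.49156488 0.0664784  0.06246093] [-0.14466871 -0.08250574 -0.43427389] [ 0.03896691 -0.03793425  0.01521068]
```

Call:
play_rows(commands=[[[0, 0, 0.5], [0, 0, 0], 0], [[0, 0, 1], [0, 0, 0], 0], [[0, 0, 1.5], [0, 0, 0], 0], [[0, 0, 2], [0, 0, 0], 0], [[0, 0, 2], [0, 0, 0], 0]])

```text
t: 17.85
tcp_pos: [0.4913, 0.0665, 0.0605]
eef_rot: [-0.016, 1.0, -0.0, -0.0]
ft_force: [-2.8, 0.2, 5.0]
grip_width: 0.0002
```

```bash
python3 - <<'E'
from h import *
o=bot.observe();print(o['t'],o['tcp_pos'],o['ft_force'],o['ft_torque'])
E
```

```text
17.85 [0.49128735 0.06649328 0.06052844] [-2.84772625  0.24327282  4.99563061] [-0.04081761  0.55830241  0.02526694]
```

Call:
play_rows(commands=[[[0, 0, 0.5], [0, 0, 0], 0], [[0, 0, 1], [0, 0, 0], 0], [[0, 0, 1.5], [0, 0, 0], 0], [[0, 0, 1.5], [0, 0, 0], 0]])

```text
t: 18.18
tcp_pos: [0.4912, 0.0665, 0.0603]
eef_rot: [-0.016, 1.0, -0.0, -0.001]
ft_force: [-7.3, -1.2, 14.5]
grip_width: 0.0004
```

```bash
python3 - <<'E'
from h import *
o=bot.observe();print(o['t'],o['tcp_pos'],o['ft_force'],o['ft_torque'])
E
```

```text
18.1833 [0.49124475 0.06645697 0.0603021 ] [-7.32468172 -1.22915389 14.53681347] [-0.23811701  1.66638817  0.03889502]
```

Call:
play_rows(commands=[[[0, 0, -3], [0, 0, 0], 0], [[0, 0, -20], [0, 0, 0], 0], [[0, 0, -50], [0, 0, 0], 0], [[0, -30, -80], [0, 0, 0], 0], [[0, -70, -90], [0, 0, 0], 0], [[10, -110, -90], [0, 0, 0], 0], [[30, -150, -90], [0, 0, 0], 0], [[50, -190, -90], [0, 0, 0], 0], [[75, -230, -90], [0, 0, 0], 0], [[75, -250, -90], [0, 0, 0], 0]])

```text
t: 19.02
tcp_pos: [0.4218, -0.1886, 0.1488]
eef_rot: [-0.015, 1.0, 0.0, -0.0]
ft_force: [1.2, -0.0, 0.1]
grip_width: 0.0004
```

```bash
cat >> h.py <<'E'
def fit(P,c,hx,hy,z,tol=.012):
    m=(abs(P[...,2]-z)<tol)&(abs(P[...,0]-c[0])<hx)&(abs(P[...,1]-c[1])<hy)
    q=P[m];A=np.c_[q[:,0]-c[0],q[:,1]-c[1],np.ones(len(q))]
    s,r,_,_=np.linalg.lstsq(A,q[:,2],rcond=None);sd=np.sqrt(r[0]/len(q))if len(r) else 0
    cov=sd*np.sqrt(np.diag(np.linalg.inv(A.T@A)))
    print(s.round(4),"+-",cov.round(4),len(q),"sd",round(float(sd),4))
E
python3 - <<'E'
from h import *
for n,k in(("side",4),("top",3)):
    D=[]
    for i in range(k):
        im,d=bot.get_image(n);D.append(d)
    cv2.imwrite(f"pics/{n}9.png",im[:,:,::-1]); np.save(f"pics/{n}9.npy",d)
    for d in D: fit(cloud(n,d),(.517,.067),.03,.016,.06)
    for d in D[:1]: fit(cloud(n,d),(.618,-.299),.018,.014,.03)
crop("pics/side9.png","pics/side9c.png",235,130,110,90,7)
crop("pics/top9.png","pics/top9c.png",225,205,60,75,8)
o=bot.observe();print(o['t'],o['tcp_pos'],o['joints'].round(2),o['grip_width'])
E
```

```text
[-0.0029  0.0002  0.0591] +- [0.0061 0.0114 0.0001] 248 sd 0.0017
[ 0.0057 -0.0036  0.0593] +- [0.0062 0.0116 0.0001] 251 sd 0.0017
[-0.0021  0.0054  0.0593] +- [0.0059 0.0112 0.0001] 254 sd 0.0017
[0.0006 0.0072 0.0592] +- [0.0062 0.0118 0.0001] 246 sd 0.0017
[ 0.0085 -0.0006  0.0296] +- [0.01   0.013  0.0001] 232 sd 0.0016
[ 0.009  -0.0107  0.0581] +- [0.0115 0.0211 0.0002] 285 sd 0.0034
[0.0022 0.029  0.0585] +- [0.0106 0.0197 0.0002] 284 sd 0.0031
[ 0.0056 -0.0386  0.058 ] +- [0.0117 0.0214 0.0002] 284 sd 0.0034
[ 0.0189 -0.0358  0.0284] +- [0.0258 0.0315 0.0003] 141 sd 0.0031
19.3667 [ 0.42539105 -0.18425474  0.14896345] [-0.45 -0.07  0.79  2.01  0.05  1.17  1.92] 0.0005973351814767553
```

View pics/side9c.png

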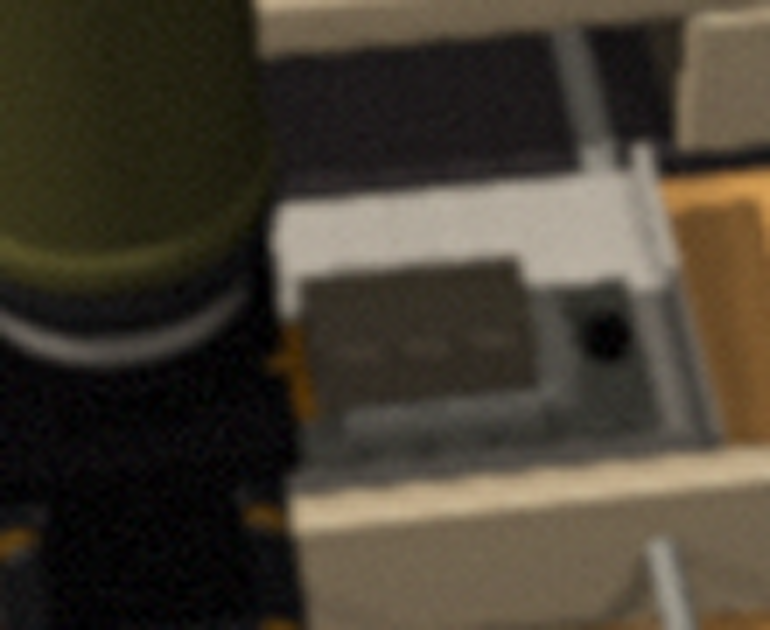

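View pics/top9c.png

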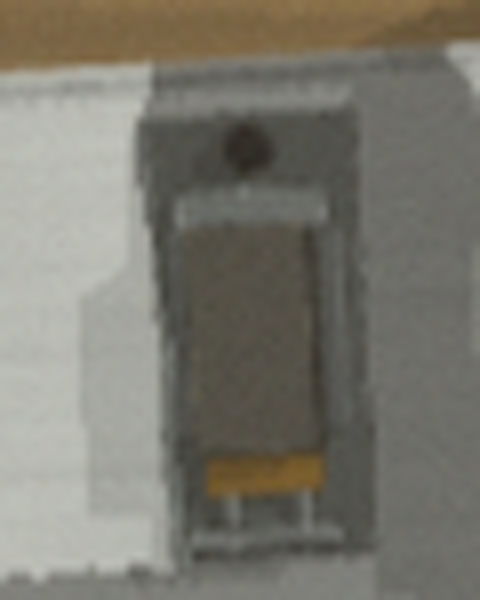

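```bash
python3 - <<'E'
from h import *
print(go([.524,-.135,.12],2-90))
E
```

```text
(array([-100.3,   45.8,   28.9]), array([-5.000e-02,  4.000e-02,  9.003e+01]))
```

Call:
play_rows(commands=[[[-10, 5, 0], [0, 0, 7], 0], [[-20, 10, 0], [0, 0, 14], 0], [[-30, 15, 0], [0, 0, 21], 0], [[-40, 20, 0], [0, 0, 28], 0], [[-50, 25, 0], [0, 0, 35], 0], [[-60, 30, 0], [0, 0, 42], 0], [[-70, 35, 0], [0, 0, 49], 0], [[-80, 40, 0], [0, 0, 56], 0], [[-90, 45, 0], [0, 0, 63], 0], [[-100, 50, 0], [0, 0, 70], 0]])

```text
t: 20.2
tcp_pos: [0.524, -0.1303, 0.1486]
eef_rot: [0.561, 0.828, -0.001, 0.0]
ft_force: [-0.3, -0.6, 0.7]
grip_width: 0.0001
```

```bash
python3 - <<'E'
from h import *
o=bot.observe();print(o['t'],o['tcp_pos'],o['joints'].round(2),o['ft_force'])
print(go([.524,-.13,.045],2-90))
E
```

```text
20.2 [ 0.52398233 -0.13027292  0.14864977] [-0.51  0.17  0.78  1.85 -0.12  1.18  0.69] [-0.26829019 -0.60817558  0.66078596]
(array([  0.3,   0.2, 103.6]), array([-0.04,  0.05, 19.72]))
```

Call:
play_rows(commands=[[[0, 0, 20], [0, 0, 7], 0], [[0, 0, 50], [0, 0, 14], 0], [[0, 0, 75], [0, 0, 19.7], 0], [[0, 0, 95], [0, 0, 19.7], 0], [[0, 0, 104], [0, 0, 19.7], 0], [[0, 0, 104], [0, 0, 19.7], 0], [[0, 0, 104], [0, 0, 19.7], 0]])

```text
t: 20.78
tcp_pos: [0.5235, -0.1319, 0.0452]
eef_rot: [0.693, 0.721, -0.001, 0.0]
ft_force: [-0.4, -0.3, -0.4]
grip_width: 0.0004
```

```bash
python3 - <<'E'
from h import *
o=bot.observe();print(o['t'],o['tcp_pos'],o['joints'].round(2),o['ft_force'])
print(R.from_quat(o['eef_rot']).as_matrix().round(3))
print(go([.524,-.098,.042],2-90))
E
```

```text
20.7833 [ 0.52345547 -0.13194211  0.04524353] [-0.49  0.32  0.79  1.94 -0.27  0.99  0.46] [-0.37551293 -0.2668776  -0.37104652]
[[-0.04   0.999 -0.   ]
 [ 0.999  0.04  -0.001]
 [-0.001 -0.    -1.   ]]
(array([33.9,  1.9,  3.2]), array([-0.02,  0.07,  0.28]))
```

Call:
play_rows(commands=[[[8, 0, 3], [0, 0, 0], 0], [[16, 0, 3], [0, 0, 0], 0], [[23, 0, 3], [0, 0, 0], 0], [[28, 0, 3], [0, 0, 0], 0], [[32, 0, 3], [0, 0, 0], 0], [[35, 0, 3], [0, 0, 0], 0], [[38, 0, 3], [0, 0, 0], 0], [[41, 0, 3], [0, 0, 0], 0], [[44, 0, 3], [0, 0, 0], 0], [[47, 0, 3], [0, 0, 0], 0]])

```text
t: 21.62
tcp_pos: [0.5218, -0.0861, 0.0425]
eef_rot: [0.694, 0.72, -0.0, 0.001]
ft_force: [0.0, -1.8, 1.5]
grip_width: 0.0007
```

```bash
cat >> h.py <<'E'
def st():
    o=bot.observe();print("t",round(o['t'],2),o['tcp_pos'].round(4),o['ft_force'].round(1),o['ft_torque'].round(2),o['joints'].round(2))
E
python3 - <<'E'
from h import *
st()
E
```

```text
t 21.62 [ 0.5218 -0.0861  0.0425] [ 0.  -1.8  1.5] [-0.74 -0.15 -0.01] [-0.57  0.29  0.77  1.97 -0.24  0.97  0.36]
```

Call:
play_rows(commands=[[[4, 0, 0], [0, 0, 0], 0], [[9, 0, 0], [0, 0, 0], 0], [[14, 0, 0], [0, 0, 0], 0], [[19, 0, 0], [0, 0, 0], 0], [[24, 0, 0], [0, 0, 0], 0], [[29, 0, 0], [0, 0, 0], 0], [[34, 0, 0], [0, 0, 0], 0], [[39, 0, 0], [0, 0, 0], 0], [[44, 0, 0], [0, 0, 0], 0], [[49, 0, 0], [0, 0, 0], 0]])

```text
t: 22.45
tcp_pos: [0.5196, -0.0362, 0.0421]
eef_rot: [0.693, 0.72, -0.0, 0.001]
ft_force: [2.1, -1.8, 1.3]
grip_width: 0.0004
```

```bash
python3 - <<'E'
from h import *
st()
for n in("side","top"):
    im,d=bot.get_image(n); cv2.imwrite(f"pics/{n}10.png",im[:,:,::-1])
crop("pics/top10.png","pics/top10c.png",190,185,130,120,6)
E
```

```text
t 22.45 [ 0.5196 -0.0362  0.0421] [ 2.1 -1.8  1.3] [-0.76 -0.51 -0.1 ] [-0.66  0.27  0.76  1.99 -0.22  0.97  0.25]
```

View pics/top10c.png

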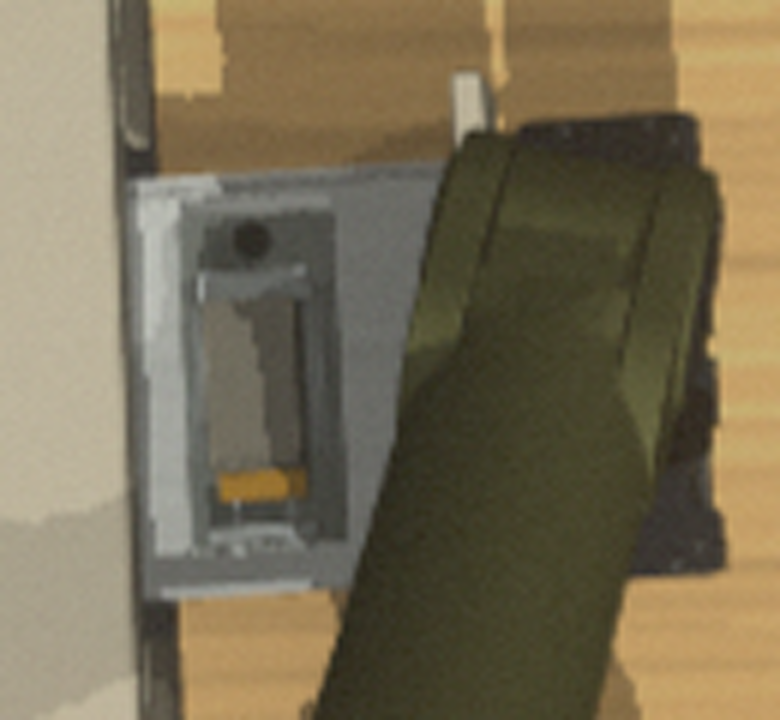

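Call:
play_rows(commands=[[[5, 0, 0], [0, 0, 0], 0], [[10, 0, 0], [0, 0, 0], 0], [[15, 0, 0], [0, 0, 0], 0], [[20, 0, 0], [0, 0, 0], 0], [[25, 0, 0], [0, 0, 0], 0], [[30, 0, 0], [0, 0, 0], 0], [[35, 0, 0], [0, 0, 0], 0], [[40, 0, 0], [0, 0, 0], 0], [[45, 0, 0], [0, 0, 0], 0], [[50, 0, 0], [0, 0, 0], 0]])

```text
t: 23.38
tcp_pos: [0.5171, 0.0138, 0.0418]
eef_rot: [0.693, 0.72, -0.001, 0.0]
ft_force: [-0.9, -3.8, -1.7]
grip_width: 0.0005
```

```bash
python3 - <<'E'
from h import *
st()
E
```

```text
t 23.38 [0.5171 0.0138 0.0418] [-0.9 -3.8 -1.7] [-0.86  0.54  0.02] [-0.74  0.26  0.73  2.   -0.21  0.96  0.14]
```

Call:
play_rows(commands=[[[4, 0, 0], [0, 0, 0], 0], [[8, 0, 0], [0, 0, 0], 0], [[12, 0, 0], [0, 0, 0], 0], [[16, 0, 0], [0, 0, 0], 0], [[20, 0, 0], [0, 0, 0], 0], [[24, 0, 0], [0, 0, 0], 0], [[28, 0, 0], [0, 0, 0], 0], [[32, 0, 0], [0, 0, 0], 0], [[36, 0, 0], [0, 0, 0], 0], [[40, 0, 0], [0, 0, 0], 0]])

```text
t: 24.22
tcp_pos: [0.5161, 0.0537, 0.042]
eef_rot: [0.694, 0.72, -0.0, 0.0]
ft_force: [-1.3, -2.7, -1.2]
grip_width: 0.0004
```

```bash
python3 - <<'E'
from h import *
st()
E
```

```text
t 24.22 [0.5161 0.0537 0.042 ] [-1.3 -2.7 -1.2] [-0.79  0.39  0.  ] [-0.79  0.26  0.71  1.99 -0.2   0.96  0.06]
```

Call:
play_rows(commands=[[[4, 0, 0], [0, 0, 0], 0], [[8, 0, 0], [0, 0, 0], 0], [[12, 0, 0], [0, 0, 0], 0], [[16, 0, 0], [0, 0, 0], 0], [[20, 0, 0], [0, 0, 0], 0], [[24, 0, 0], [0, 0, 0], 0], [[27, 0, 0], [0, 0, 0], 0], [[30, 0, 0], [0, 0, 0], 0], [[32, 0, 0], [0, 0, 0], 0], [[34, 0, 0], [0, 0, 0], 0]])

```text
t: 25.05
tcp_pos: [0.5149, 0.0875, 0.042]
eef_rot: [0.693, 0.72, -0.0, 0.0]
ft_force: [-0.9, -2.5, -2.3]
grip_width: 0.0006
```

```bash
python3 - <<'E'
from h import *
st()
for n in("side","top"):
    im,d=bot.get_image(n); cv2.imwrite(f"pics/{n}11.png",im[:,:,::-1])
crop("pics/top11.png","pics/top11c.png",170,185,130,120,6)
E
```

```text
t 25.05 [0.5149 0.0875 0.042 ] [-0.9 -2.5 -2.3] [-0.76  0.17 -0.  ] [-0.84  0.26  0.69  1.99 -0.2   0.96 -0.01]
```

View pics/top11c.png

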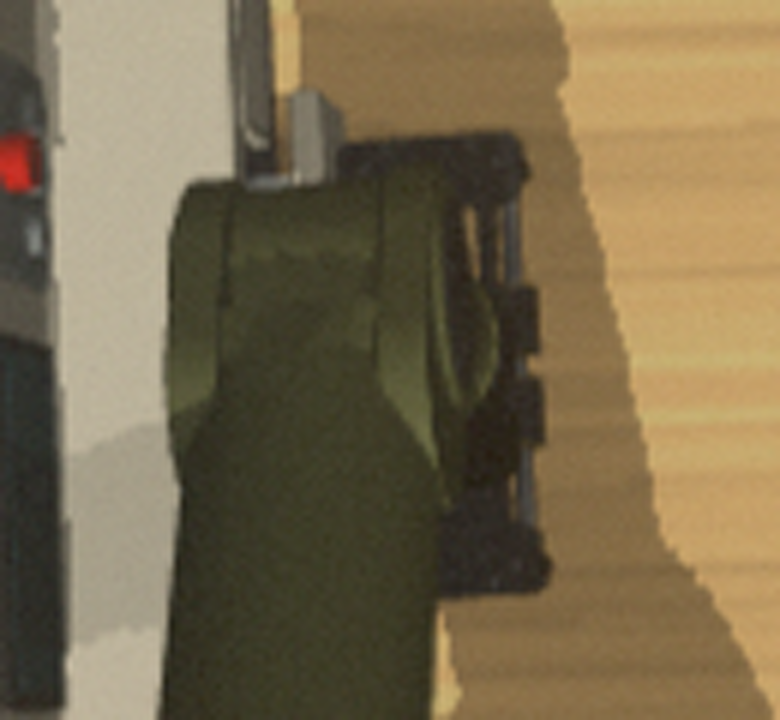

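View pics/side11.png

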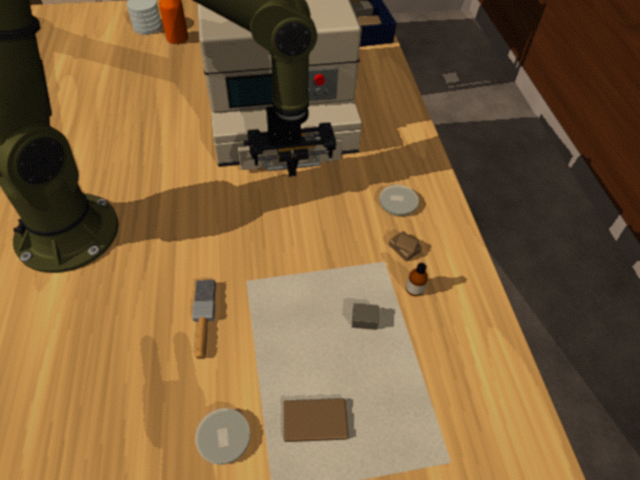

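Call:
play_rows(commands=[[[2, 0, 0], [0, 0, 0], 0], [[4, 0, 0], [0, 0, 0], 0], [[6, 0, 0], [0, 0, 0], 0], [[8, 0, 0], [0, 0, 0], 0], [[10, 0, 0], [0, 0, 0], 0], [[12, 0, 0], [0, 0, 0], 0], [[14, 0, 0], [0, 0, 0], 0], [[16, 0, 0], [0, 0, 0], 0]])

```text
t: 25.82
tcp_pos: [0.5144, 0.1035, 0.0421]
eef_rot: [0.694, 0.72, -0.0, 0.001]
ft_force: [0.8, -2.5, 0.6]
grip_width: 0.0007
```

```bash
python3 - <<'E'
from h import *
st()
im,d=bot.get_image("top");P=cloud("top",d)
cv2.imwrite("pics/top12.png",im[:,:,::-1]);crop("pics/top12.png","pics/top12c.png",190,180,60,40,12)
E
```

```text
t 25.82 [0.5144 0.1035 0.0421] [ 0.8 -2.5  0.6] [-0.68 -0.04 -0.06] [-0.86  0.26  0.69  1.98 -0.2   0.96 -0.04]
```

View pics/top12c.png

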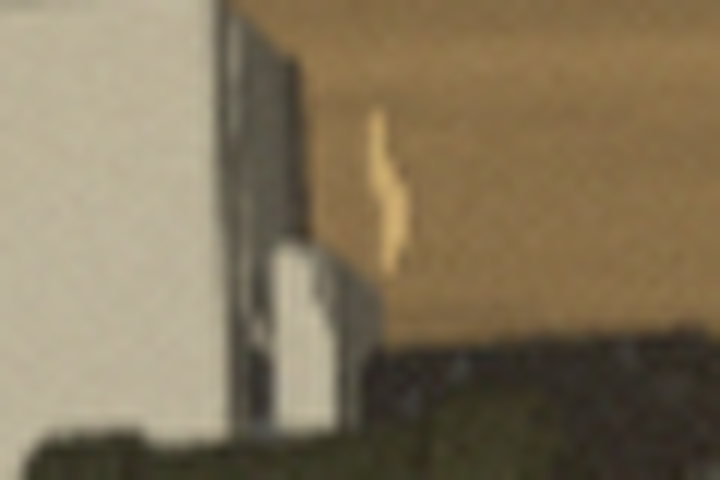

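Call:
play_rows(commands=[[[1.5, 0, 0], [0, 0, 0], 0], [[3, 0, 0], [0, 0, 0], 0], [[4.5, 0, 0], [0, 0, 0], 0], [[6, 0, 0], [0, 0, 0], 0], [[6, 0, 0], [0, 0, 0], 0]])

```text
t: 26.28
tcp_pos: [0.5143, 0.1078, 0.0421]
eef_rot: [0.694, 0.72, -0.001, 0.001]
ft_force: [1.2, -6.2, 1.5]
grip_width: 0.0006
```

```bash
python3 - <<'E'
from h import *
st()
E
```

```text
t 26.28 [0.5143 0.1078 0.0421] [ 1.2 -6.2  1.5] [-1.31 -0.07 -0.  ] [-0.87  0.27  0.68  1.98 -0.2   0.97 -0.05]
```

Call:
play_rows(commands=[[[0.7, 0, 0], [0, 0, 0], 0], [[1.4, 0, 0], [0, 0, 0], 0], [[1.4, 0, 0], [0, 0, 0], 0], [[1.4, 0, 0], [0, 0, 0], 0]])

```text
t: 26.62
tcp_pos: [0.5143, 0.1079, 0.042]
eef_rot: [0.694, 0.72, -0.001, 0.002]
ft_force: [0.9, -7.9, 2.1]
grip_width: 0.0006
```

```bash
python3 - <<'E'
from h import *
st()
im,d=bot.get_image("top");P=cloud("top",d)
cv2.imwrite("pics/top13.png",im[:,:,::-1]);crop("pics/top13.png","pics/top13c.png",190,180,60,40,12)
E
```

```text
t 26.62 [0.5143 0.1079 0.042 ] [ 0.9 -7.9  2.1] [-1.85 -0.06  0.07] [-0.87  0.27  0.68  1.98 -0.2   0.97 -0.05]
```

View pics/top13c.png

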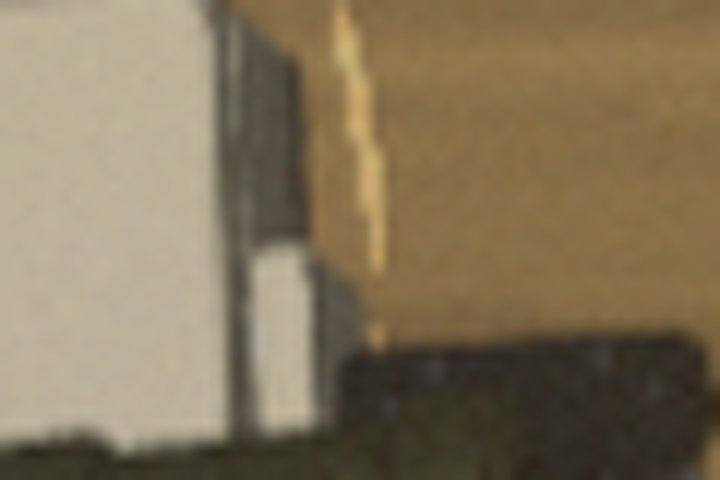

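```bash
python3 - <<'E'
from h import *
for u,v,z in((250,350,.079),(315,350,.079),(228,350,.1)): print(px("top",190+(u-5.5)/12,180+(v-5.5)/12,z).round(4))
E
```

```text
[0.6183 0.1811 0.079 ]
[0.6178 0.167  0.079 ]
[0.6152 0.1816 0.1   ]
```

Call:
play_rows(commands=[[[-3, 0, 0], [0, 0, 0], 0], [[-10, 0, 0], [0, 0, 0], 0], [[-25, 0, 0], [0, 0, 0], 0], [[-50, 0, 0], [0, 0, 0], 0], [[-80, 0, -20], [0, 0, 0], 0], [[-110, 0, -60], [0, 0, 0], 0], [[-140, 20, -90], [0, 0, 0], 0], [[-180, 20, -90], [0, 0, 0], 0], [[-220, 20, -90], [0, 0, 0], 0], [[-260, 20, -90], [0, 0, 0], 0]])

```text
t: 27.5
tcp_pos: [0.545, -0.1446, 0.1336]
eef_rot: [0.693, 0.721, 0.002, 0.001]
ft_force: [0.9, -0.9, 0.3]
grip_width: 0.0004
```

Call:
play_rows(commands=[[[-20, 0, 0], [0, 0, 0], 0], [[-20, 0, 0], [0, 0, 0], 0], [[-20, 0, 0], [0, 0, 0], 0]])

```text
t: 27.75
tcp_pos: [0.5442, -0.1649, 0.1321]
eef_rot: [0.694, 0.72, 0.0, 0.0]
ft_force: [0.2, 0.1, 0.3]
grip_width: 0.0005
```

```bash
python3 - <<'E'
from h import *
st()
for n in("side","top"):
    im,d=bot.get_image(n); cv2.imwrite(f"pics/{n}14.png",im[:,:,::-1])
crop("pics/top14.png","pics/top14c.png",150,170,130,120,6)
E
```

```text
t 27.75 [ 0.5442 -0.1649  0.1321] [0.2 0.1 0.3] [-0.06  0.08 -0.02] [-0.48  0.28  0.85  1.8  -0.23  1.17  0.47]
```

View pics/top14c.png

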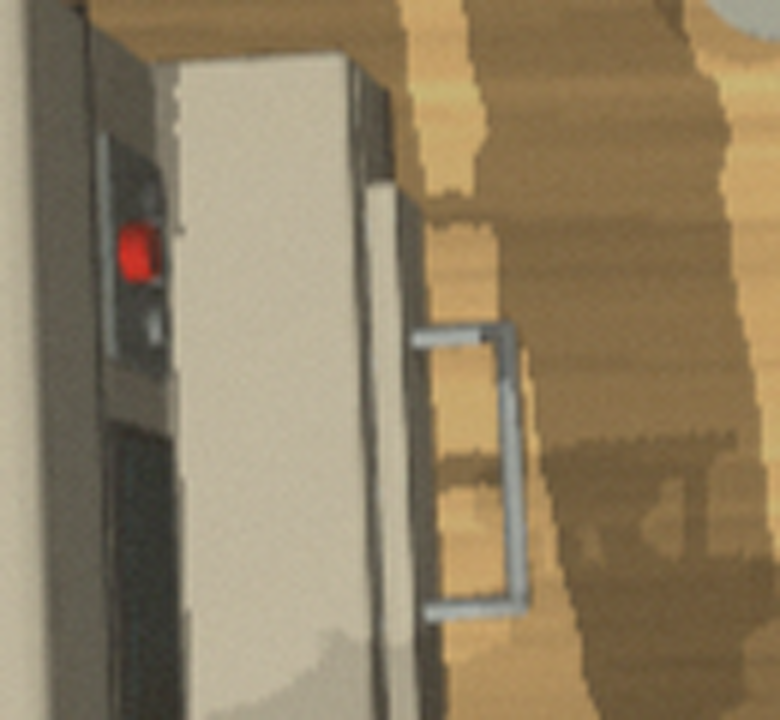

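View pics/side14.png

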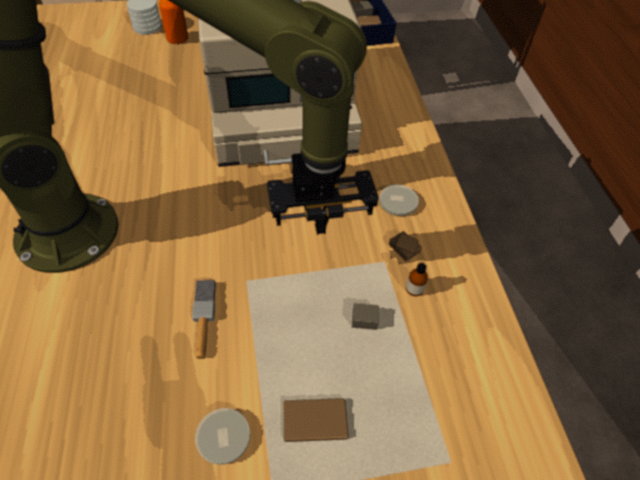

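```bash
python3 -c "
from station import bot
print(bot.job_done())"
```

```text
the job is handed in; nothing more can be done
None
```

The longer block is lying flat in the holder, the drawer is shut, and I handed the job in at about 28 s.

- **Loading:** I put the jaw end down first and pushed the jaw back with about 8 N. I then rocked the other end down until the block met the fixed stop, and let go.
- **Mended:** After release, the depth images showed the jaw end about 2 mm high (tilt about 1.9°). I pressed that end down with the closed fingers, up to about 15 N. A second check gave a slope of 0 ± 0.3° and a top height matching 60 mm within about 0.3 mm.
- **Drawer:** I pushed it shut by the pull with 2–4 N until it met a hard stop, where the force rose to about 8 N with no further movement. The last pictures put the back of the panel within about 0.5 mm of the analyser front. Total travel was about 204 mm.
- **Other things on the bench:** They look unmoved in the last side picture, and the robot was clear of everything.

The block could not be seen once the drawer was closed. That it stayed seated rests on the flat check before closing and on no rise in force as it passed through the slot.

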